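# Check a turned ring against a 200 g weight with weight tongs

## Robot

A 6-joint arm with a two-finger parallel gripper is mounted at the origin on a cart in front of the work surface, level with it; the furniture and walls round the work are solid. World frame = base frame: x ahead of the robot, y to its left, z up, the work surface at z = 0. Lengths are in mm, angles in rad, forces in N, time in s.
With the tool pointing down it reaches from about 425 to 925 mm from the base axis. Payload 12.5 kg.
Tool frame: the origin (TCP) lies at the very end of the fingers, on their centre line; the grasp point (between the pads) lies 19 mm behind it; z points along the fingers, y is the line along which they close (so a half turn about z gives the same grasp; the last joint's range is limited). The gripper opens to 85 mm and grips with 20 to 120 N. Pads are 22 mm wide; open, the fingers measure 114 mm over their backs; the gripper's body (76 mm by 85 mm) begins 54 mm behind the grasp point. The pads swing forward as they close: fully open they stand 13 mm farther back than shut.
Start: joints at [-0.77, 0.491, 1.559, -0, 1.092, -0.106], TCP at [492.236, -385.165, 200.827] pointing down, gripper open.
Joint ranges: [-3.1, 3.1], [-0.84, 2.19], [0.05, 2.79], [-1.13, 4.28], [0.06, 2.93], [-2.69, 2.69]. Speed limits (rad/s): [2.22, 2.22, 2.79, 3.14, 3.14, 3.14].

## Interface

Orientations are given as [roll, pitch, yaw] about the fixed x, y, z axes, in that order (R = Rz(yaw) Ry(pitch) Rx(roll)).
In Python, from workcell import bot gives the robot as it stands.
- The arm moves only by the tool jog_arm, never from a script. Its argument "commands" is a list of rows, each an object of numbers: "x", "y", "z": the shift along the tool's x, y, z in mm; "rx", "ry", "rz": the turn, a rotation vector about the tool's x, y, z in rad; "hand": the opening, from 0 (shut) to 1 (fully open). A call has 1 to 5 rows; each row is the pose to reach, as a shift and turn from the pose commanded when the call began, along the tool's axes at that moment; what a row does not reach only later rows make up. A row lasts 1/8 s, in which the tool goes at most 62.5 mm and 10.7 degrees, less where a joint would pass 70% of its speed; a pose out of reach is approached as far as the arm can. A call with a gripper value outside its range is refused whole. The fingers move at their own pace and stop on an object; "force" is the grip in N (left out, the last holds). Time passes only in rows, so rows that repeat a pose let the fingers close. It gives the time, the measured TCP pose, the force, the opening and the grip force at its end, in the units of the state.
- bot.observe(): the state, without advancing time (a new reading comes with each control period).
- bot.snapshot(name): name is "scene" or "top" or "wrist"; returns the picture (420x560x3 uint8, red, green, blue); there is no depth.
- bot.camera_info(name): a dict with "intrinsics" (3x3 intrinsics, pixels), "extrinsics" (4x4, takes a point from world to camera coordinates); the wrist camera has in their place "tool_from_camera" (4x4, takes a point from camera to tool coordinates, whose origin is the TCP and whose axes are the flange's). Camera axes: x right, y down, z forward; pixel columns grow to the right and rows downward; lengths in mm; the calibration is good to about 2 mm. A picture is of the moment at which its call begins: read the wrist's pose just before it. camera_info takes no time and is no camera call.
- bot.hand_in(): hands the job in; it is judged then, once.
Trained networks look in the newest picture that a camera, given by its name, has taken for a name from the list of things; names that differ only in an ending like _2 or _b are one class to them, and where a whole thing is asked for, a point or a joint stands for the part that bears it (a point fixed in the world has none). Each returns a list of dicts, best first, with "confidence" (0 to 1); they miss things now and then, are a little off and sometimes report something else, mostly with a low value. They report only what shows in the picture. A call takes as long as a camera call. They do not tell look-alikes from the thing itself.
- bot.recognise(camera, thing): "point" ([x, y, z] in mm, in world coordinates, good to about 4 mm: the middle of the surface that is visible of it).
- bot.place_of(camera, thing): "point" ([x, y, z] in mm, in world coordinates, good to about 4 mm: a listed point, or the origin of a listed thing).
The state is a dict: "time_s": time; "joints": joint angles; "dq": joint speeds; "tau": joint torques, N m; "position": TCP position; "tcp_rot": TCP orientation; "force": force on the tool from outside, world axes, zero at the start; "moment": the same for the moment, N m; "width": finger opening in mm; "grip_force": force on a finger pad.
Only numpy, scipy, OpenCV 4.12 (cv2) and the standard library are available. Lean on these libraries where they do the work, as an engineer would, in place of code of your own. Each camera call takes 0.05 s, during which the arm holds its last target. There are 200 camera calls.

## Task

The steel ring on the left pan of the balance is meant to weigh 200 g: pick up the sprung tongs, squeeze them on the middle-sized of the three brass weights (the 200 g one) and set it upright on the empty right pan so that the beam comes level with the ring still lying on its pan. Greasy marks falsify weights, so never touch one with the gripper's own fingers, and leave the other two standing where they are. Then lay the tongs back on the bench, clear of the board and the balance, the way they lay before, and let go.

Things in the scene. Friction and masses are not known exactly. Their poses are not given: they have to be found in the camera images.
- tongs_grip (a point): Point midway between the black grips of sprung steel tongs lying on edge on the bench; half-way up, 12 mm above the bench. x: along the tongs to the jaws; y: across, the way they are squeezed; z up. Grips 60 mm long, 24 mm high; over both here 54 mm open (60 at their front end), 37 mm with a 13 mm neck in the jaws, 30 mm shut. Slightly squeezed (to 50 mm) the tongs stay in the hand, jaws open.
- tongs_jaws (a point): Point midway between the jaws, 72 mm ahead of tongs_grip and level with it, in the same frame. Jaws: 8 mm high flat plates, 27 mm long, tips 13 mm ahead of this point; gap 45 mm open (52 mm over the outsides), closing about 1.9 mm per mm of squeeze at the grips.
- tongs: The whole tongs: 179 mm long, 24 mm high, 105 g, balanced about 15 mm behind tongs_grip; bow end 94 mm behind it. Origin on the underside, 12 mm below tongs_grip, same axes.
- tongs_left (a joint): Squeeze of the tongs: 0 open, 0.107 rad when the jaws are 13 mm apart and the grips parallel, 0.148 shut. Squeezing at the grips takes 4 N at first, 8 N at 0.107, 10 N shut; about half of any further force reaches the jaws. Opens by itself when let go.
- weight_middle_center (a point): Centre, half-way up (31 mm above its underside), of the middle-sized brass weight, 200 g, 62 mm tall, the one to be used. From the underside up: body 30 mm across to a height of 36 mm, neck 13 mm across from 36 to 50 mm, knob 22 mm across from 50 to 62 mm. z axis: up along the weight.
- weight_middle: The same 200 g weight; its origin is the centre of its underside.
- weight_large_center (a point): Centre of the largest brass weight, 500 g, 75 mm tall, body 40 mm across; to be left standing.
- weight_large: The same 500 g weight; its origin is the centre of its underside.
- weight_small_center (a point): Centre of the smallest brass weight, 100 g, 45 mm tall, body 23 mm across; to be left standing.
- weight_small: The same 100 g weight; its origin is the centre of its underside.
- board: Fixed light wooden board, 70 x 236 x 14 mm, on which the three weights stand in a row along its y axis, 75 mm apart, in any order. Origin: centre of its underside; -x points to its front long side, which is free.
- balance: Fixed grey two-pan trip balance, base 100 x 260 mm, beam along its y axis, scale plate in the middle up to 131 mm high facing -x. Origin: centre of its underside on the bench; its front is -x.
- beam (a joint): Tilt of the balance's beam: 0 at the start, against its stop with the ring's (left, +y) pan down; 0.12 rad level; 0.24 against the other stop. It levels with equal loads wherever they stand on the pans and is damped (settles in about 1.5 s); 10 g of difference tilts it about 0.04 rad.
- pan_right_top (a point): Centre of the upper face of the right (-y) pan, a flat round plate 110 mm across with a 3 mm rim, 105 mm from the pivot; 80 mm above the bench when level, 12.5 mm higher when empty. It stays horizontal and moves up and down only; z up.
- pan_left_top (a point): Centre of the upper face of the left (+y) pan, alike; carries the ring.
- ring_center (a point): Centre of the flat steel ring, 74 mm across, 15 mm high, 200 g, lying on the left pan; to stay there.
- ring: The same ring; its origin is the centre of its underside.
Things that resemble listed ones, but are neither listed nor needed, are in the scene too. Leave any black or pink look-alike of the weight_small alone.

How it is judged:
By the outcome, as a careful person would: the job done as asked, in the order asked, and still so for the second after the job is handed in, with the robot touching nothing.
It also fails if it takes over 54 s, if anything falls off the work surface, if the arm or the gripper's body presses on something with over 40 N, if the wrist force passes 120 N, or if a joint passes its speed limit or range.

## Working session

There is one attempt and no reset: what is moved stays moved. The work goes in short steps, Python scripts to look and compute and a tool call to move; the robot and the scene stay as the last step left them, time stands still between calls to the robot, and variables do not carry over. Pictures are saved under pics/ and viewed, at most 10 in all, crops included, and the job is handed in when it is done.

Besides the shell and the picture viewer there is one more tool, called after ">>>" in YAML: its name, and indented under it one key for each argument. jog_arm: Moves the arm, as the interface text tells. Its arguments: {"type":"object","properties":{"commands":{"type":"array","items":{"type":"object","properties":{"x":{"type":"number"},"y":{"type":"number"},"z":{"type":"number"},"rx":{"type":"number"},"ry":{"type":"number"},"rz":{"type":"number"},"hand":{"type":"number"}}}},"force":{"type":"number"}},"required":["commands"]}

```bash
mkdir -p pics; cat > h.py <<'E'
import numpy as np, cv2
from workcell import bot
def snap(c,n):
    im=bot.snapshot(c); cv2.imwrite(f'pics/{n}.png',im[:,:,::-1]); return im
def proj(c,p):
    i=bot.camera_info(c);E=np.array(i['extrinsics']);K=np.array(i['intrinsics'])
    q=E[:3,:3]@np.array(p)+E[:3,3]; q=K@q; return (q[:2]/q[2]).round(0)
E
python3 - <<'E'
from h import *
a=snap('scene','s1');b=snap('top','t1')
cv2.imwrite('pics/st1.png',np.vstack([cv2.resize(a,(400,300)),cv2.resize(b,(400,300))])[:,:,::-1])
for c in('scene','top'):
  for t in ['tongs_grip','tongs_jaws','tongs','weight_middle','weight_middle_center','weight_large','weight_small','board','balance','pan_right_top','pan_left_top','ring_center']:
    r=bot.place_of(c,t)
    print(c,t,[(np.round(x['point']).tolist(),round(x['confidence'],2),proj(c,x['point']).tolist()) for x in r[:4]])
print(bot.observe()['time_s'])
E
```

```text
scene tongs_grip [([442.0, -200.0, 13.0], 0.59, [253.0, 278.0]), ([550.0, -398.0, 45.0], 0.21, [364.0, 301.0])]
scene tongs_jaws [([506.0, -234.0, 10.0], 0.91, [288.0, 274.0]), ([442.0, -204.0, 15.0], 0.69, [254.0, 279.0])]
scene tongs [([441.0, -204.0, 2.0], 0.68, [254.0, 283.0]), ([591.0, -339.0, 15.0], 0.19, [355.0, 283.0])]
scene weight_middle [([546.0, -399.0, 14.0], 0.57, [361.0, 313.0]), ([552.0, -395.0, 45.0], 0.44, [363.0, 299.0])]
scene weight_middle_center [([550.0, -398.0, 47.0], 0.77, [364.0, 300.0])]
scene weight_large [([632.0, -273.0, 16.0], 0.68, [347.0, 255.0]), ([594.0, -336.0, 0.0], 0.2, [355.0, 286.0])]
scene weight_small [([734.0, -203.0, -3.0], 0.65, [356.0, 225.0]), ([544.0, -150.0, -3.0], 0.59, [278.0, 249.0]), ([593.0, -339.0, 13.0], 0.47, [356.0, 283.0]), ([526.0, -101.0, -1.0], 0.42, [258.0, 240.0])]
scene board [([593.0, -334.0, 1.0], 0.81, [354.0, 286.0])]
scene balance [([652.0, 32.0, -2.0], 0.89, [267.0, 192.0]), ([641.0, 144.0, 72.0], 0.59, [236.0, 150.0])]
scene pan_right_top [([652.0, -73.0, 92.0], 0.71, [293.0, 179.0]), ([549.0, -398.0, 15.0], 0.45
[... 815 characters left out ...]
0], 0.51, [184.0, 166.0])]
top weight_large [([634.0, -275.0, 17.0], 0.45, [340.0, 174.0])]
top weight_small [([591.0, -335.0, 14.0], 0.61, [361.0, 191.0]), ([526.0, -101.0, -1.0], 0.56, [275.0, 213.0]), ([549.0, -151.0, -3.0], 0.5, [293.0, 205.0]), ([735.0, -201.0, -2.0], 0.49, [313.0, 138.0])]
top board [([587.0, -338.0, -3.0], 0.93, [361.0, 192.0]), ([552.0, -396.0, 42.0], 0.45, [386.0, 205.0])]
top balance [([652.0, 31.0, 2.0], 0.9, [228.0, 166.0])]
top pan_right_top [([649.0, -69.0, 92.0], 0.62, [263.0, 163.0])]
top pan_left_top [([646.0, 137.0, 68.0], 0.76, [185.0, 164.0])]
top ring_center [([646.0, 143.0, 81.0], 0.58, [182.0, 163.0]), ([510.0, -234.0, 14.0], 0.32, [324.0, 219.0])]
1.3
```

```bash
python3 - <<'E'
import cv2
a=cv2.imread('pics/s1.png');b=cv2.imread('pics/t1.png')
cv2.imwrite('pics/c1.png',cv2.resize(a[130:340,210:430],(770,595)))
# weight crop left, tongs right
cv2.imwrite('pics/c2.png',cv2.resize(b[115:285,230:420],(665,595)))
E
```

```text
(no output)
```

View pics/c1.png

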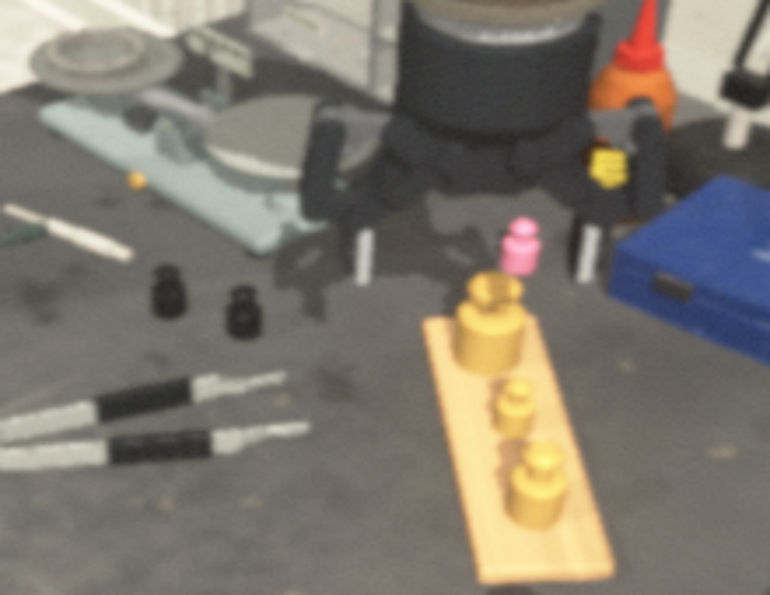

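View pics/c2.png

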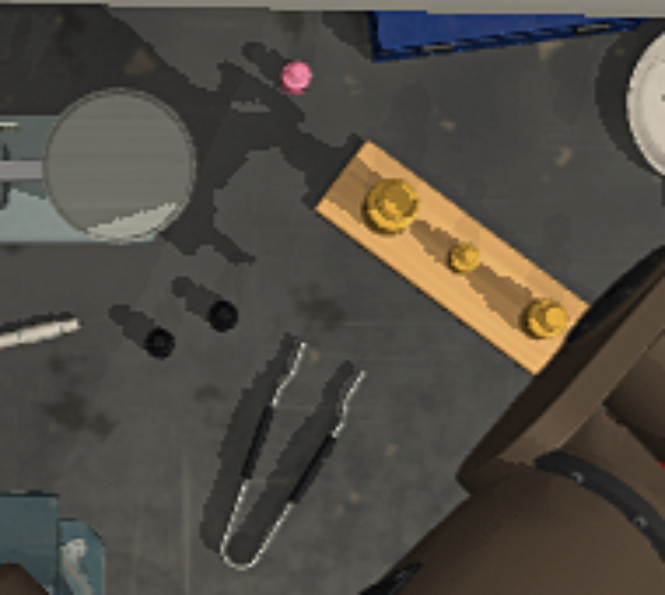

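The top crop shows the large weight at (391,205), the small at (465,257) and the middle at (546,319), all on the board. The open tongs run from the bow at (240,560) to the jaw tips at (303,345) and (363,375).

Candidates for the weight to use, in full scene pixels:
- **Large:** (348,245).
- **Small:** (357,275).
- **Middle:** (363,300).
- **Look-alikes:** two black ones at (258,240) and (278,249), and a pink one at (356,225). None of them is on the board.

The brass one at (363,300), about (550,-398) in world coordinates, is mid-sized, so it is the 200 g weight. The enlarged crop confirms this.

```bash
cat >> h.py <<'E'
from scipy.spatial.transform import Rotation as R
def pose():
    o=bot.observe(); return np.array(o['position']),R.from_euler('xyz',o['tcp_rot'])
def go(p,yawdeg,base=None):
    """shift/turn in tool axes to reach TCP p, tool down, tool y along tongs y (either sense), tongs yaw deg"""
    P,Q=base or pose(); best=None
    for s in (0,180):
        T=R.from_euler('z',yawdeg+s,degrees=True)*R.from_euler('x',np.pi)
        v=(Q.inv()*T).as_rotvec()
        if best is None or np.linalg.norm(v)<np.linalg.norm(best[0]): best=(v,s)
    return Q.inv().apply(np.array(p)-P).round(1),best[0].round(3),best[1]
def wrist(things,n=None):
    p,q=pose(); im=snap('wrist',n or 'w'); 
    for t in things:
        print(t,[(np.round(x['point'],1).tolist(),round(x['confidence'],2)) for x in bot.place_of('wrist',t)[:3]])
E
python3 - <<'E'
from h import *
o=bot.observe();print(o['joints'],o['position'],o['tcp_rot'],o['width'])
print(np.round(bot.camera_info('wrist')['tool_from_camera'],2))
wrist(['weight_middle','weight_middle_center','weight_small','weight_large','board'],'w1')
print(go([442,-203,150],-24.5), pose()[1].as_matrix().round(2))
E
```

```text
[-7.69595140e-01  4.90881080e-01  1.55891015e+00 -3.71784662e-05
  1.09169816e+00 -1.05587574e-01] [ 492.22781063 -385.1661981   200.83520255] [3.14149344e+00 4.36935351e-05 9.06805896e-01] 85.33251302789688
[[  -0.     -0.97   -0.26   66.1 ]
 [   1.     -0.      0.     -0.22]
 [  -0.     -0.26    0.97 -173.68]
 [   0.      0.      0.      1.  ]]
weight_middle [([548.4, -394.6, 18.6], 0.72)]
weight_middle_center [([551.1, -394.0, 40.0], 0.93)]
weight_small [([593.4, -336.8, 15.9], 0.56)]
weight_large []
board [([594.9, -336.2, 0.4], 0.73)]
(array([ 112.5, -151.8,   50.8]), array([ 0.   , -0.   ,  1.334]), 0) [[ 0.62  0.79  0.  ]
 [ 0.79 -0.62 -0.  ]
 [ 0.    0.   -1.  ]]
```

>>> jog_arm:
  commands:
    - {"x": 25, "y": -30, "z": 10, "rz": 0.18}
    - {"x": 50, "y": -60, "z": 20, "rz": 0.36}
    - {"x": 75, "y": -90, "z": 30, "rz": 0.54}
    - {"x": 95, "y": -120, "z": 40, "rz": 0.72}
    - {"x": 112, "y": -152, "z": 50, "rz": 0.9}

```text
schema error: expected keys x, y, z, rx, ry, rz, hand
```

>>> jog_arm:
  commands:
    - {"rz": 0.18}
    - {"rz": 0.36}
    - {"rz": 0.434}
    - {"rz": 0.434}

```text
schema error: expected keys x, y, z, rx, ry, rz, hand
```

```bash
python3 - <<'E'
from h import *
p,q=pose();print(p,q.as_euler('xyz'))
wrist(['tongs_grip','tongs_jaws','tongs','tongs_grip','tongs_jaws'],'w2')
E
```

```text
[ 492.22453664 -385.16971398  200.80576267] [ 3.14156407e+00 -4.22974766e-06  9.06762140e-01]
tongs_grip []
tongs_jaws []
tongs []
tongs_grip []
tongs_jaws []
```

View pics/w2.png

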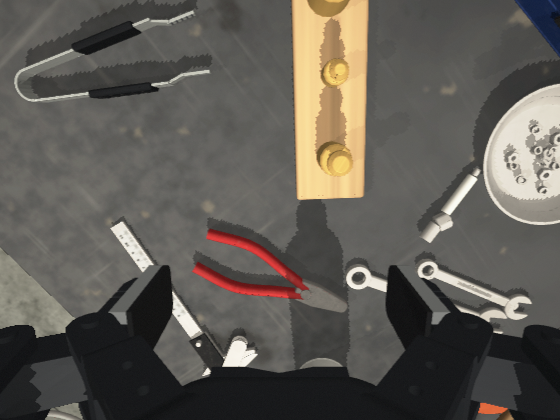

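The arm did not move: every key is required. The wrist view shows the tongs upper left (bow (20,85), tips (195,13)/(210,72)), the middle weight at (337,158), the small at (335,72), and stray tools below that lie clear of the work.

>>> jog_arm:
  commands:
    - {"x": 25, "y": -30, "z": 10, "rx": 0, "ry": 0, "rz": 0.18, "hand": 1}
    - {"x": 50, "y": -60, "z": 20, "rx": 0, "ry": 0, "rz": 0.36, "hand": 1}
    - {"x": 75, "y": -90, "z": 30, "rx": 0, "ry": 0, "rz": 0.54, "hand": 1}
    - {"x": 95, "y": -120, "z": 40, "rx": 0, "ry": 0, "rz": 0.72, "hand": 1}
    - {"x": 112, "y": -152, "z": 50, "rx": 0, "ry": 0, "rz": 0.9, "hand": 1}

```text
time_s: 2.52
position: [441.2, -202.2, 150.6]
tcp_rot: [3.141, -0.0, 0.001]
force: [0.6, 0.4, -0.5]
width: 85.4
grip_force: 0.0
```

>>> jog_arm:
  commands:
    - {"x": 0, "y": 0, "z": 0, "rx": 0, "ry": 0, "rz": 0.18, "hand": 1}
    - {"x": 0, "y": 0, "z": 0, "rx": 0, "ry": 0, "rz": 0.36, "hand": 1}
    - {"x": 0, "y": 0, "z": 0, "rx": 0, "ry": 0, "rz": 0.434, "hand": 1}
    - {"x": 0, "y": 0, "z": 0, "rx": 0, "ry": 0, "rz": 0.434, "hand": 1}

```text
time_s: 3.02
position: [441.6, -203.3, 150.9]
tcp_rot: [3.142, -0.0, -0.427]
force: [0.1, -1.1, -0.3]
width: 85.3
grip_force: 0.0
```

```bash
python3 - <<'E'
from h import *
p,q=pose();print(p,q.as_euler('xyz'))
wrist(['tongs_grip','tongs_jaws','tongs','weight_middle'],'w3')
for c in ['top']:
  snap(c,'t2')
  for t in ['tongs_grip','tongs_jaws','weight_middle','weight_middle_center','weight_large','weight_small','pan_right_top']:
    print(t,[(np.round(x['point'],1).tolist(),round(x['confidence'],2)) for x in bot.place_of(c,t)[:3]])
E
```

```text
[ 441.60966872 -203.29803104  150.90400496] [ 3.14154169e+00 -3.05693839e-04 -4.26559103e-01]
tongs_grip []
tongs_jaws []
tongs []
weight_middle []
tongs_grip []
tongs_jaws []
weight_middle [([549.2, -400.5, 11.7], 0.55)]
weight_middle_center [([555.3, -394.0, 43.0], 0.57)]
weight_large [([635.2, -277.2, 16.9], 0.56)]
weight_small [([547.4, -151.3, -0.4], 0.47), ([737.7, -200.2, -3.4], 0.45), ([529.2, -100.8, 2.2], 0.44)]
pan_right_top [([647.0, -69.5, 87.1], 0.74)]
```

View pics/w3.png

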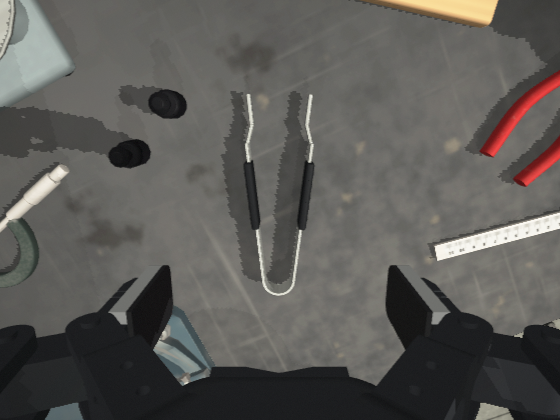

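The wrist view shows the tongs upright in the image: jaw tips at (249,95) and (310,95), left grip from (249,162) to (256,229), right grip from (308,162) to (303,229), bow end at (278,294).

```bash
cat >> h.py <<'E'
def ray(u,v,z,pq=None):
    p,q=pq or pose(); i=bot.camera_info('wrist');T=np.array(i['tool_from_camera']);K=np.array(i['intrinsics'])
    o=p+q.apply(T[:3,3]); d=q.apply(T[:3,:3]@np.linalg.inv(K)@[u,v,1]); return o+d*(z-o[2])/d[2]
E
python3 - <<'E'
from h import *
im=cv2.imread('pics/w3.png').astype(int).sum(2)
for v in (170,185,200,215,224): print(v,[u for u in range(235,325) if im[v,u]<110])
P=lambda u,v,z:ray(u,v,z)
tj=(P(249,95,16)+P(310,95,16))/2; bow=P(278,294,24)
g=[(P(249,162,24)+P(308,162,24))/2,(P(256,229,24)+P(303.5,229,24))/2]
print('tips',tj,'bow',bow,'grip ends',g,'grip',sum(g)/2)
d=tj-bow; print('len',np.linalg.norm(d[:2]),'yaw',np.degrees(np.arctan2(d[1],d[0])))
print('w',np.linalg.norm(P(249,162,24)-P(308,162,24)))
u=d/np.hypot(d[0],d[1]); print('grip from tips',tj-u*85,'from bow',bow+u*94)
E
```

```text
170 [245, 252, 253, 304, 305, 306, 307]
185 [246, 247, 254, 255, 302, 303, 304, 305]
200 [249, 255, 256, 300, 301, 302, 303]
215 [250, 251, 257, 258, 298, 299, 300, 301]
224 [252, 258, 298, 299]
tips [ 516.21943476 -237.01431607   16.        ] bow [ 356.24917108 -162.74948401   24.        ] grip ends [array([ 467.4127758 , -213.89395751,   24.        ]), array([ 413.23010149, -190.42617967,   24.        ])] grip [ 440.32143864 -202.16006859   24.        ]
len 176.36822429814964 yaw -24.902683805184765
w 49.55124201682085
grip from tips [ 439.12236999 -201.22266057   19.8555698 ] from bow [ 441.50945448 -202.33084421   19.73619339]
```

>>> jog_arm:
  commands:
    - {"x": -1.5, "y": -0.5, "z": 50, "rx": 0, "ry": 0, "rz": 0, "hand": 1}
    - {"x": -1.5, "y": -0.5, "z": 100, "rx": 0, "ry": 0, "rz": 0, "hand": 1}
    - {"x": -1.5, "y": -0.5, "z": 135, "rx": 0, "ry": 0, "rz": 0, "hand": 1}
    - {"x": -1.5, "y": -0.5, "z": 147, "rx": 0, "ry": 0, "rz": 0, "hand": 1}
    - {"x": -1.5, "y": -0.5, "z": 147, "rx": 0, "ry": 0, "rz": 0, "hand": 0.75}
  force: 20

```text
time_s: 4.3
position: [440.4, -202.2, 3.8]
tcp_rot: [-3.141, 0.001, -0.427]
force: [-1.2, -0.2, -0.2]
width: 69.7
grip_force: 0.0
```

>>> jog_arm:
  commands:
    - {"x": 0, "y": 0, "z": 0, "rx": 0, "ry": 0, "rz": 0, "hand": 0.65}
    - {"x": 0, "y": 0, "z": 0, "rx": 0, "ry": 0, "rz": 0, "hand": 0.59}
    - {"x": 0, "y": 0, "z": 0, "rx": 0, "ry": 0, "rz": 0, "hand": 0.59}
    - {"x": 0, "y": 0, "z": 0, "rx": 0, "ry": 0, "rz": 0, "hand": 0.59}
  force: 20

```text
time_s: 4.8
position: [440.5, -202.3, 4.1]
tcp_rot: [3.141, -0.001, -0.427]
force: [-0.2, -0.1, -0.2]
width: 50.3
grip_force: 0.0
```

```bash
python3 - <<'E'
from h import *
p,q=pose();o=bot.observe();print(p,q.as_euler('xyz'),o['width'],o['grip_force'],o['force'])
wrist(['tongs_jaws'],'w4')
E
```

```text
[ 440.51708223 -202.28064107    4.14228765] [ 3.14147561e+00 -6.41799703e-04 -4.27160154e-01] 50.301435208611935 0.0 [-0.17153743 -0.10510537 -0.15241773]
tongs_jaws []
```

View pics/w4.png

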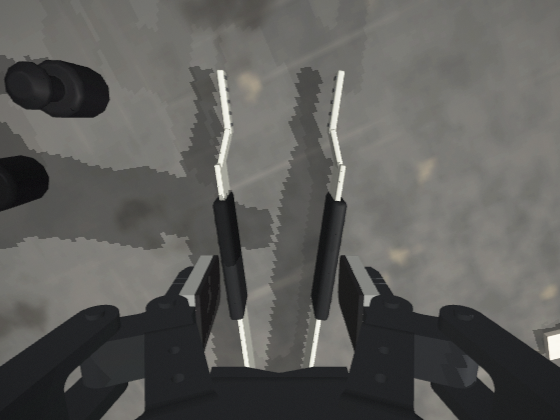

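The pads straddle the grips (left grip (225,195)-(240,318), right grip (345,200)-(320,318)), but they may not be in contact yet. I'll close a little further and watch the force.

>>> jog_arm:
  commands:
    - {"x": 0, "y": 0, "z": 0, "rx": 0, "ry": 0, "rz": 0, "hand": 0.57}
    - {"x": 0, "y": 0, "z": 0, "rx": 0, "ry": 0, "rz": 0, "hand": 0.56}
    - {"x": 0, "y": 0, "z": 0, "rx": 0, "ry": 0, "rz": 0, "hand": 0.56}
  force: 20

```text
time_s: 5.28
position: [440.4, -202.2, 3.8]
tcp_rot: [3.142, 0.0, -0.427]
force: [0.7, -0.2, -0.5]
width: 47.6
grip_force: 0.0
```

```bash
python3 - <<'E'
from h import *
o=bot.observe();print(o['position'],o['width'],o['grip_force'],o['force'])
i=bot.camera_info('wrist');T=np.linalg.inv(np.array(i['tool_from_camera']));K=np.array(i['intrinsics'])
for n,p in {'padfront':(11,24,-3),'padback':(-11,24,-3),'padtopfront':(11,24,-38),'gripfront':(30,28,-20),'griprear':(-30,21,-20),'gripfrontlow':(30,28,4)}.items():
    c=K@(T@[*p,1])[:3]; print(n,(c[:2]/c[2]).round())
snap('wrist','w5')
E
```

```text
[ 440.38508738 -202.20009453    3.77869553] 47.582012307081634 0.0 [ 0.7242558  -0.15588667 -0.53804479]
padfront [328. 228.]
padback [327. 269.]
padtopfront [339. 255.]
gripfront [344. 199.]
griprear [323. 320.]
gripfrontlow [335. 188.]
```

View pics/w5.png

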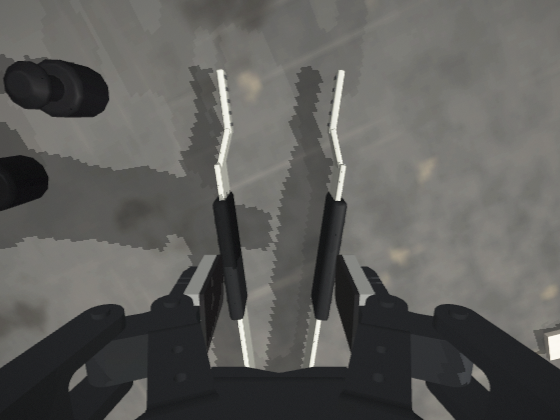

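```bash
python3 - <<'E'
from h import *
a=ray(220,71,16);b=ray(341,71,16);print('tip gap',np.linalg.norm(a-b),(a+b)/2)
for z in(12,24):
  for L,Rr in (((216,200),(346,203)),((231,318),(331,318)),((214,200),(347,203))):
    a=ray(*L,z);b=ray(*Rr,z);print(z,np.linalg.norm(a-b),pose()[1].inv().apply((a+b)/2-pose()[0]))
im=cv2.imread('pics/w5.png');cv2.imwrite('pics/w5c.png',cv2.resize(im[180:380,170:390],(770,600),interpolation=cv2.INTER_CUBIC))
E
```

```text
tip gap 51.2283078769008 [ 516.63141914 -237.00180146   16.        ]
12 61.90809948499407 [26.04696119  0.41606178 -8.22600671]
12 52.133869341729444 [-36.36925835   0.47278783  -8.22695613]
12 63.33551358339582 [26.04694653  0.17862109 -8.22600841]
24 57.417980438702145 [ 28.91033946   0.34950304 -20.22596362]
24 48.35266330188109 [-28.9789077    0.40211482 -20.22684418]
24 58.74186593125916 [ 28.91032587   0.12928364 -20.2259652 ]
```

View pics/w5c.png

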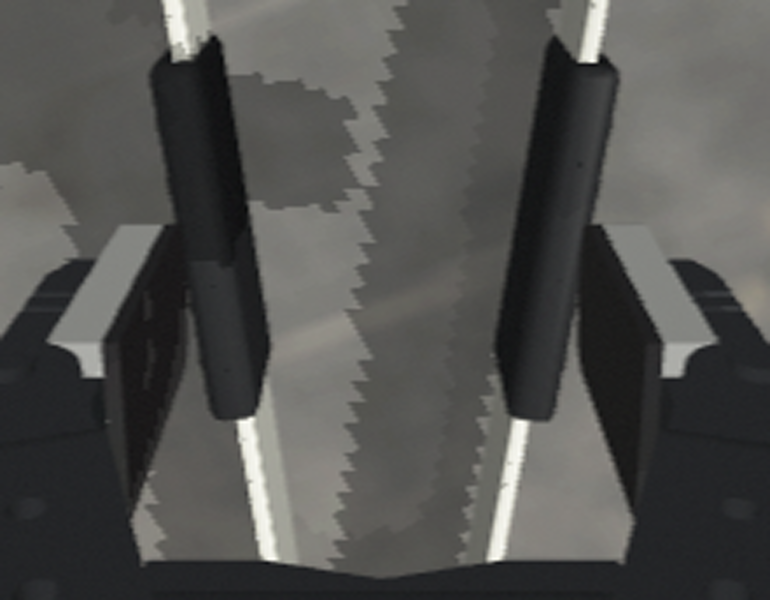

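The pads seem to be only just touching the grips: the jaws have not moved and the force is zero. I'll close in small steps.

>>> jog_arm:
  commands:
    - {"x": 0, "y": 0, "z": 0, "rx": 0, "ry": 0, "rz": 0, "hand": 0.53}
    - {"x": 0, "y": 0, "z": 0, "rx": 0, "ry": 0, "rz": 0, "hand": 0.53}
  force: 20

```text
time_s: 5.58
position: [440.4, -202.2, 3.8]
tcp_rot: [3.142, -0.0, -0.427]
force: [-0.6, -0.2, -0.3]
width: 45.6
grip_force: 0.0
```

```bash
python3 - <<'E'
from h import *
o=bot.observe();print(o['position'],o['width'],o['grip_force'],o['force'])
im=snap('wrist','w6')
for f in('w3','w4','w5','w6'):
  g=cv2.imread(f'pics/{f}.png').sum(2); 
  for v in (80,100): print(f,v,[u for u in range(200,360) if g[v,u]>620])
E
```

```text
[ 440.40691502 -202.2037274     3.80124479] 45.60803562142976 0.0 [-0.5884085  -0.18502335 -0.31768751]
w3 80 []
w3 100 [248, 249, 310]
w4 80 [219, 220, 221, 222, 223, 338, 339, 340, 341, 342]
w4 100 [221, 222, 223, 224, 225, 226, 335, 336, 337, 338, 339]
w5 80 [219, 220, 221, 222, 223, 338, 339, 340, 341, 342]
w5 100 [221, 222, 223, 224, 225, 226, 335, 336, 337, 338, 339]
w6 80 [219, 220, 221, 222, 223, 338, 339, 340, 341, 342]
w6 100 [221, 222, 223, 224, 225, 226, 335, 336, 337, 338, 339]
```

```bash
python3 - <<'E'
from h import *
i=bot.camera_info('wrist');T=np.array(i['tool_from_camera']);K=np.array(i['intrinsics']);print(K.round(1).tolist())
def at(u,v,y):
    d=T[:3,:3]@np.linalg.inv(K)@[u,v,1]; return (T[:3,3]+d*(y-T[1,3])/d[1]).round(1)
for y in(23.8,25): print('w5',at(337,255,y),at(341,255,y),at(355,255,y+8), at(336,297,y),'upper front',at(357,293,y))
print('w3',at(388,265,42.7),at(415,265,52))
E
python3 - <<'E'
import cv2
im=cv2.imread('pics/w3.png');cv2.imwrite('pics/w3c.png',cv2.resize(im[240:400,360:560],(750,600),interpolation=cv2.INTER_CUBIC))
E
```

```text
[[357.2, 0.0, 278.9], [0.0, 357.2, 211.4], [0.0, 0.0, 1.0]]
w5 [  9.   23.8 -33.5] [ 12.7  23.8 -42.6] [  8.2  31.8 -31.6] [ -9.3  23.8 -35.7] upper front [ 12.1  23.8 -72.6]
w5 [  6.2  25.  -26.6] [ 10.   25.  -36.1] [  6.1  33.  -26.3] [-13.   25.  -28.9] upper front [  9.4  25.  -67.6]
w3 [  8.3  42.7 -42.3] [  9.8  52.  -45.7]
```

View pics/w3c.png

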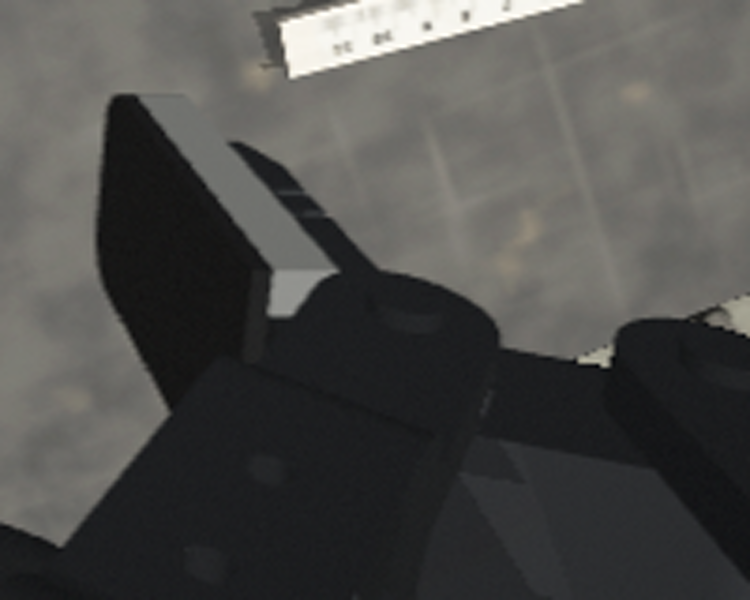

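The enlarged finger view puts the pad tips at crop (110-190,95). With the calibration that is about 30-40 mm behind the nominal TCP, so the pads closed above the grips. I'll open and descend in guarded steps.

>>> jog_arm:
  commands:
    - {"x": 0, "y": 0, "z": 0, "rx": 0, "ry": 0, "rz": 0, "hand": 0.8}
    - {"x": 0, "y": 0, "z": 0, "rx": 0, "ry": 0, "rz": 0, "hand": 0.8}
    - {"x": 0, "y": 0, "z": 4, "rx": 0, "ry": 0, "rz": 0, "hand": 0.8}
    - {"x": 0, "y": 0, "z": 8, "rx": 0, "ry": 0, "rz": 0, "hand": 0.8}
  force: 20

```text
time_s: 6.12
position: [440.4, -202.2, -4.5]
tcp_rot: [3.142, -0.0, -0.427]
force: [-0.0, 0.6, -0.2]
width: 68.3
grip_force: 0.0
```

>>> jog_arm:
  commands:
    - {"x": 0, "y": 0, "z": 4, "rx": 0, "ry": 0, "rz": 0, "hand": 0.8}
    - {"x": 0, "y": 0, "z": 8, "rx": 0, "ry": 0, "rz": 0, "hand": 0.8}
  force: 20

```text
time_s: 6.38
position: [440.4, -202.2, -12.6]
tcp_rot: [3.142, 0.0, -0.427]
force: [-0.8, -0.1, 0.6]
width: 68.1
grip_force: 0.0
```

>>> jog_arm:
  commands:
    - {"x": 0, "y": 0, "z": 4, "rx": 0, "ry": 0, "rz": 0, "hand": 0.8}
    - {"x": 0, "y": 0, "z": 8, "rx": 0, "ry": 0, "rz": 0, "hand": 0.7}
    - {"x": 0, "y": 0, "z": 8, "rx": 0, "ry": 0, "rz": 0, "hand": 0.62}
    - {"x": 0, "y": 0, "z": 8, "rx": 0, "ry": 0, "rz": 0, "hand": 0.58}
    - {"x": 0, "y": 0, "z": 8, "rx": 0, "ry": 0, "rz": 0, "hand": 0.58}
  force: 20

```text
time_s: 7.0
position: [440.5, -202.3, -20.0]
tcp_rot: [3.142, -0.001, -0.427]
force: [0.4, 0.6, 2.4]
width: 49.8
grip_force: 5.8
```

```bash
python3 - <<'E'
from h import *
o=bot.observe();print(o['position'],o['width'],o['grip_force'],o['force'])
im=snap('wrist','w7')
g=im.astype(int).sum(2)
for v in range(40,110,10): print(v,[u for u in range(180,380) if g[v,u]>620])
E
```

```text
[ 440.54563504 -202.29405194  -20.00332322] 49.79746724112724 5.757654882618226 [0.39443756 0.55866043 2.42272958]
40 []
50 []
60 []
70 [222, 223, 224, 225, 226, 227, 228, 332, 333, 334, 335, 336, 337, 338]
80 [223, 224, 225, 226, 227, 228, 229, 331, 332, 333, 334, 335, 336]
90 [224, 225, 226, 227, 228, 229, 230, 330, 331, 332, 333, 334, 335]
100 [225, 226, 227, 228, 229, 230, 231, 329, 330, 331, 332, 333, 334]
```

View pics/w7.png

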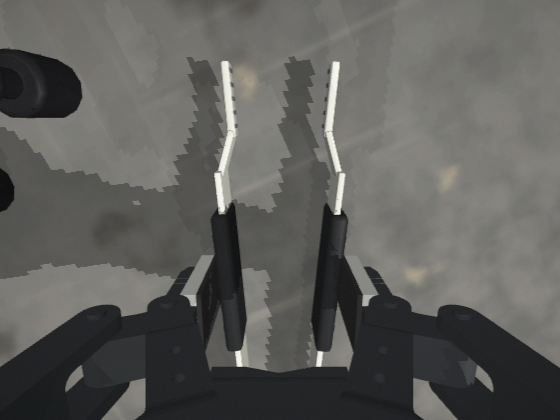

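The pads now hold the grips (49.8 mm, 5.8 N). The jaws have closed slightly, with tips at (226,62) and (335,62), but only the upper half of the grips is in the pads. I'll reopen and go 6 mm deeper.

>>> jog_arm:
  commands:
    - {"x": 0, "y": 0, "z": 0, "rx": 0, "ry": 0, "rz": 0, "hand": 0.75}
    - {"x": 0, "y": 0, "z": 3, "rx": 0, "ry": 0, "rz": 0, "hand": 0.75}
    - {"x": 0, "y": 0, "z": 6, "rx": 0, "ry": 0, "rz": 0, "hand": 0.75}
  force: 20

```text
time_s: 7.42
position: [440.4, -202.2, -26.5]
tcp_rot: [3.142, 0.0, -0.427]
force: [0.0, 0.7, -0.7]
width: 63.7
grip_force: 0.0
```

>>> jog_arm:
  commands:
    - {"x": 0, "y": 0, "z": 0, "rx": 0, "ry": 0, "rz": 0, "hand": 0.65}
    - {"x": 0, "y": 0, "z": 0, "rx": 0, "ry": 0, "rz": 0, "hand": 0.575}
    - {"x": 0, "y": 0, "z": 0, "rx": 0, "ry": 0, "rz": 0, "hand": 0.575}
    - {"x": 0, "y": 0, "z": 0, "rx": 0, "ry": 0, "rz": 0, "hand": 0.575}
  force: 20

```text
time_s: 7.92
position: [440.5, -202.4, -26.0]
tcp_rot: [3.141, -0.001, -0.427]
force: [-0.3, -1.9, 6.4]
width: 49.5
grip_force: 6.1
```

>>> jog_arm:
  commands:
    - {"x": 0, "y": 0, "z": -10, "rx": 0, "ry": 0, "rz": 0, "hand": 0.575}
    - {"x": 0, "y": 0, "z": -30, "rx": 0, "ry": 0, "rz": 0, "hand": 0.575}
    - {"x": 0, "y": 0, "z": -70, "rx": 0, "ry": 0, "rz": 0, "hand": 0.575}
    - {"x": 0, "y": 0, "z": -100, "rx": 0, "ry": 0, "rz": 0, "hand": 0.575}
    - {"x": 0, "y": 0, "z": -100, "rx": 0, "ry": 0, "rz": 0, "hand": 0.575}
  force: 20

```text
time_s: 8.55
position: [441.1, -202.6, 75.8]
tcp_rot: [3.141, -0.004, -0.427]
force: [0.7, -0.2, -0.7]
width: 48.9
grip_force: 4.7
```

```bash
python3 - <<'E'
from h import *
o=bot.observe();print(o['position'],o['tcp_rot'],o['width'],o['grip_force'],o['force'])
im=snap('wrist','w8')
g=im.astype(int).sum(2)
for v in range(40,110,10): print(v,[u for u in range(180,380) if g[v,u]>620])
for c in('scene','top'):
  snap(c,c+'3')
  for t in ['tongs_grip','tongs_jaws','tongs','weight_middle','weight_middle_center','weight_large','weight_small']:
    print(c,t,[(np.round(x['point'],1).tolist(),round(x['confidence'],2)) for x in bot.place_of(c,t)[:2]])
E
```

```text
[ 441.14138953 -202.57666612   75.81596496] [ 3.14104679 -0.00386754 -0.42705963] 48.92302164954133 4.690979290908235 [ 0.73110951 -0.18756468 -0.66272691]
40 []
50 []
60 []
70 []
80 []
90 []
100 []
scene tongs_grip [([456.1, -207.4, 112.7], 0.58)]
scene tongs_jaws [([482.7, -222.8, 171.1], 0.69)]
scene tongs [([461.1, -213.1, 106.6], 0.69)]
scene weight_middle [([547.3, -401.3, 12.6], 0.86)]
scene weight_middle_center [([549.2, -397.3, 47.3], 0.92)]
scene weight_large []
scene weight_small [([736.4, -201.1, -2.4], 0.74), ([591.3, -336.9, 17.9], 0.61)]
top tongs_grip []
top tongs_jaws [([636.6, 139.9, 69.9], 0.35)]
top tongs []
top weight_middle [([546.2, -398.7, 12.1], 0.67)]
top weight_middle_center [([553.3, -393.2, 45.7], 0.61)]
top weight_large [([631.5, -275.8, 15.5], 0.61)]
top weight_small [([546.2, -153.0, -4.3], 0.56), ([738.3, -199.6, 0.4], 0.55)]
```

```bash
python3 - <<'E'
import cv2,numpy as np
a=cv2.imread('pics/scene3.png')[60:340,170:430];b=cv2.imread('pics/w8.png')
cv2.imwrite('pics/m1.png',np.hstack([cv2.resize(a,(400,431)),cv2.resize(b,(400,431))]))
E
```

```text
(no output)
```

View pics/m1.png

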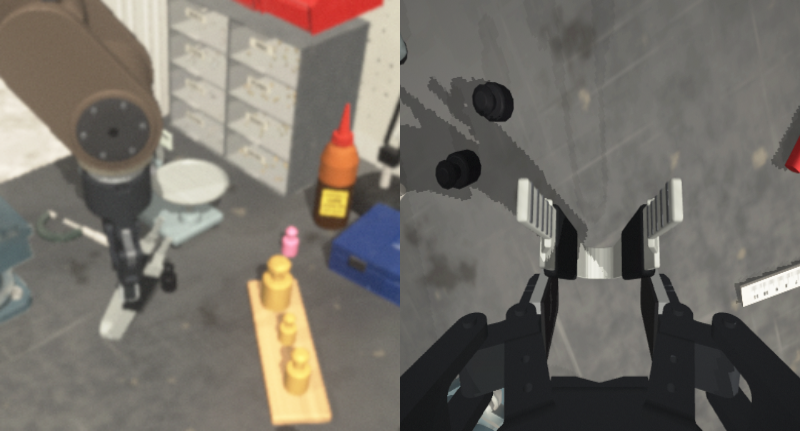

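The left half (scene) shows the tongs pivoted in the fingers, bow hanging down at (112,325). The right half (wrist) shows the jaws pointing up at (530,215) and (665,205). The light grip ahead of the balance point let them turn. I'll lower them so the bench levels them again, then regrip about 14 mm farther back, at the balance point.

>>> jog_arm:
  commands:
    - {"x": 0, "y": 0, "z": 12, "rx": 0, "ry": 0, "rz": 0, "hand": 0.575}
    - {"x": 0, "y": 0, "z": 24, "rx": 0, "ry": 0, "rz": 0, "hand": 0.575}
    - {"x": 0, "y": 0, "z": 36, "rx": 0, "ry": 0, "rz": 0, "hand": 0.575}
    - {"x": 0, "y": 0, "z": 48, "rx": 0, "ry": 0, "rz": 0, "hand": 0.575}
    - {"x": 0, "y": 0, "z": 60, "rx": 0, "ry": 0, "rz": 0, "hand": 0.575}
  force: 20

```text
time_s: 10.02
position: [440.1, -202.0, 12.7]
tcp_rot: [-3.142, 0.001, -0.427]
force: [-0.6, 0.1, 0.2]
width: 49.0
grip_force: 0.0
```

>>> jog_arm:
  commands:
    - {"x": 0, "y": 0, "z": 10, "rx": 0, "ry": 0, "rz": 0, "hand": 0.575}
    - {"x": 0, "y": 0, "z": 20, "rx": 0, "ry": 0, "rz": 0, "hand": 0.575}
    - {"x": 0, "y": 0, "z": 30, "rx": 0, "ry": 0, "rz": 0, "hand": 0.575}
    - {"x": 0, "y": 0, "z": 37, "rx": 0, "ry": 0, "rz": 0, "hand": 0.575}
    - {"x": 0, "y": 0, "z": 37, "rx": 0, "ry": 0, "rz": 0, "hand": 0.6}
  force: 20

```text
time_s: 10.65
position: [440.2, -202.1, -23.6]
tcp_rot: [-3.142, 0.001, -0.427]
force: [-0.2, 0.5, 0.1]
width: 51.2
grip_force: 0.0
```

```bash
python3 - <<'E'
from h import *
o=bot.observe();print(o['position'],o['tcp_rot'],o['width'],o['grip_force'],o['force'])
im=snap('wrist','w9')
g=im.astype(int).sum(2)
for v in range(40,160,10): print(v,[u for u in range(180,380) if g[v,u]>620])
E
```

```text
[ 440.24926875 -202.11873416  -23.63571827] [-3.14150231e+00  6.69178835e-04 -4.27233722e-01] 51.19752238934756 0.0 [-0.21122902  0.4945698   0.07067225]
40 []
50 []
60 []
70 []
80 []
90 []
100 []
110 []
120 []
130 []
140 []
150 [230, 231, 336, 337, 338, 339, 340]
```

The ten viewings are used up, so from here I go by numbers from the networks and pixel analysis.

```bash
python3 - <<'E'
from h import *
g=cv2.imread('pics/w9.png').astype(int).sum(2)
for v in range(100,400,8): print(v,''.join('#' if g[v,u]>600 else ('.' if g[v,u]<120 else ' ') for u in range(150,420,4)))
for c in('scene','top'):
  snap(c,c+'4')
  for t in ['tongs_grip','tongs_jaws','tongs']:
    print(c,t,[(np.round(x['point'],1).tolist(),round(x['confidence'],2)) for x in bot.place_of(c,t)[:2]],[(np.round(x['point'],1).tolist(),round(x['confidence'],2)) for x in bot.recognise(c,t)[:2]])
E
```

```text
100               .    ..                        ...                    
108               .    ...                       ...                    
116                .    ..                       ...                    
124                ..   ..                       ...                    
132                 .    ..                      ...                    
140                 .    ..                        ...                  
148                  ..                            #                    
156                     #                          #                    
164                     ##                         #                    
172                      #                        ##                    
180                      ##                       ##                    
188                       #                       #                     
196                       ##                      #                     
204                        #                      #                     
212                        ##                     #                     
220  
[... 1623 characters left out ...]
................................................  
scene tongs_grip [([523.3, -237.4, 16.1], 0.74)] [([652.1, -73.6, 93.3], 0.72), ([519.0, -235.9, 17.4], 0.71)]
scene tongs_jaws [([587.5, -267.7, 14.6], 0.75)] [([513.6, -236.3, 16.4], 0.96), ([589.0, -338.7, 42.7], 0.46)]
scene tongs [([520.1, -235.4, 6.0], 0.57)] [([514.8, -236.4, 17.6], 0.78), ([650.8, -73.9, 89.6], 0.2)]
top tongs_grip [([517.2, -235.8, 16.5], 0.44), ([585.6, -336.4, -0.2], 0.25)] [([525.3, -247.8, 27.6], 0.69), ([629.2, -270.3, 81.6], 0.39)]
top tongs_jaws [([591.4, -261.7, 16.2], 0.63), ([639.3, 141.6, 69.1], 0.48)] [([533.5, -247.1, 26.6], 0.44)]
top tongs [([516.6, -238.3, 5.7], 0.71)] [([529.5, -244.3, 29.5], 0.64)]
```

The tongs slipped out but still lie on edge, about 85 mm farther forward (grip about (519,-236), jaws about (589,-265)). I'll back off, rise and measure them again with the wrist camera.

>>> jog_arm:
  commands:
    - {"x": 0, "y": 0, "z": 0, "rx": 0, "ry": 0, "rz": 0, "hand": 0.8}
    - {"x": 0, "y": 0, "z": -30, "rx": 0, "ry": 0, "rz": 0, "hand": 0.9}
    - {"x": 0, "y": 0, "z": -90, "rx": 0, "ry": 0, "rz": 0, "hand": 1}
    - {"x": 35, "y": 0, "z": -145, "rx": 0, "ry": 0, "rz": 0, "hand": 1}
    - {"x": 80, "y": 0, "z": -175, "rx": 0, "ry": 0, "rz": 0, "hand": 1}
  force: 20

```text
time_s: 12.02
position: [514.0, -235.7, 155.2]
tcp_rot: [3.141, -0.003, -0.427]
force: [0.3, -0.6, -0.4]
width: 85.2
grip_force: 0.0
```

>>> jog_arm:
  commands:
    - {"x": 0, "y": 0, "z": 0, "rx": 0, "ry": 0, "rz": 0, "hand": 1}
    - {"x": 0, "y": 0, "z": 0, "rx": 0, "ry": 0, "rz": 0, "hand": 1}
  force: 20

```text
time_s: 12.28
position: [512.3, -234.8, 151.0]
tcp_rot: [-3.141, 0.002, -0.427]
force: [-0.2, 0.2, -0.1]
width: 85.3
grip_force: 0.0
```

```bash
python3 - <<'E'
from h import *
print(pose()[0],bot.observe()['tcp_rot'])
wrist(['tongs_grip','tongs_jaws','tongs','weight_middle','board'],'w10')
im=cv2.imread('pics/w10.png');g=im.astype(int).sum(2);hsv=cv2.cvtColor(im,cv2.COLOR_BGR2HSV)
wood=(hsv[:,:,0]<25)&(hsv[:,:,1]>80)&(hsv[:,:,2]>120)
for v in range(0,340,8): print(v,''.join('w' if wood[v,u] else '#' if g[v,u]>560 else ('.' if g[v,u]<120 else ' ') for u in range(100,460,4)))
E
```

```text
[ 512.26818511 -234.78161216  150.97909786] [-3.14138711e+00  1.81518843e-03 -4.27161011e-01]
tongs_grip []
tongs_jaws [([633.0, -273.5, 51.7], 0.39)]
tongs []
weight_middle []
board [([594.4, -335.4, 3.2], 0.87)]
0                             wwwwwwwwwwwwwwwwwwwwwwwwwwwwwwwww                             
8                             wwwwwwwwwwwwwwwwwwwwwwwwwwwwwwwwwwwwwwwwww                    
16                             wwwwwwwwwwwwwwww#wwwwwwwwwwwwwwwwwwwwwwwwwwwwwwwwww           
24                            wwwwwwwwwwwwwwwwwwwwwwwwwwwwwwwwwwwwwwwwwwwwwwwwwwwwwwwwwwww   
32                            wwwwwwwwwwwwwwwwwwwwwwwwwwwwwwwwwwwwwwwwwwwwwwwwwwwwwwwwwwwwwww
40                            wwwwwwwwwwwwwwwwwwwwwwwwwwwwwwwww wwwwwwwwwwwwwwwwwwwwwwwwwwwww
48                           wwwwwwwwww wwwwwwwwwwwwwwwwwwwwwww wwwwwwwwwwwwwwwwwwwwwwwwwwwww
56                           wwwwwwwwwwww   wwwwwwwwwwwwwwwwwww  wwwwwwwwwwwwwwwwwwwwwww wwww
64                           wwwwwwwwwwwwwwwwwwwwwwwwwwwwwwwwwwwwwwwwwwwwwwwwwwwwwwww    www 
72                                 wwwwwww
[... 2483 characters left out ...]
                 .....    .        
288      ..     ......                                                      .......    ..     
296     ..    ........                                                      ........          
304   ..    ...........                                                     ..........     .. 
312 ..     ...........                                                      ...........     ..
320 .....  ..........                                                        ..........   ....
328 ................                                                          ................
336 ...............                                                            ...............
```

```bash
python3 - <<'E'
from h import *
g=cv2.imread('pics/w10.png').astype(int).sum(2)
for v in list(range(76,110,4))+list(range(140,235,5))+list(range(250,306,5)):
  print(v,''.join('#' if g[v,u]>480 else ('.' if g[v,u]<140 else '-' if g[v,u]<200 else ' ') for u in range(235,335)))
E
```

```text
76   ---             ##################################################################################
80                                     #####################         ##################################
84                                          -                        ##################################
88    ###                                    ---   ---               ###    ###########################
92    ####                                  -    -   ---             ###                       ########
96     ####                                        --               ####                               
100      ###                                  -      --              ###                                
104       ####                                                       ####                               
108        ###                                   --  - --            ###                                
140 -----####                                   ---------- -     ---       ###                          
145   ----####                              ---------   
[... 2292 characters left out ...]
###      --       -------     ###                                 
275                                    ###                          ##                                  
280                                       ####                  ###                                     
285                                               ########                                              
290                                                                                                     
295                                                                                                     
300                                                                                                     
305
```

```bash
python3 - <<'E'
from h import *
P=ray
for zg in (24,):
  f=(P(246,153,zg)+P(311,149,zg))/2; r=(P(261,220,zg)+P(307.5,218,zg))/2
  print('front',f,'rear',r,'len',np.linalg.norm(f-r),'outer w',np.linalg.norm(P(241,153,zg)-P(315.5,149,zg)),np.linalg.norm(P(256,217,zg)-P(311.5,214,zg)))
  d=f-r;print('mid',(f+r)/2,np.degrees(np.arctan2(d[1],d[0])))
b=P(287.5,288,20);b24=P(287.5,288,24);t=(P(238,86,16)+P(305.5,79,16))/2;d=t-b24
print(b24,t,np.hypot(*d[:2]),np.degrees(np.arctan2(d[1],d[0])),b24+d/np.hypot(*d[:2])*94)
E
```

```text
front [ 546.77564636 -249.40618877   24.        ] rear [ 490.88807388 -229.50687759   24.        ] len 59.324559362556336 outer w 62.2676955646616 48.64642345168475
mid [ 518.83186012 -239.45653318   24.        ] -19.59876424580049
[ 428.95789022 -204.91282215   24.        ] [ 598.78374354 -267.00717827   16.        ] 180.8218170382823 -20.084205013143784 [ 517.24165196 -237.19249709   19.8412098 ]
```

```bash
python3 - <<'E'
from h import *
print(go([505,-233.2,-24],-19.9))
E
```

```text
(array([ -7.7,   1.5, 175.3]), array([-0.   ,  0.001, -0.08 ]), 0)
```

>>> jog_arm:
  commands:
    - {"x": -7.5, "y": 1.5, "z": 55, "rx": 0, "ry": 0, "rz": -0.08, "hand": 1}
    - {"x": -7.5, "y": 1.5, "z": 110, "rx": 0, "ry": 0, "rz": -0.08, "hand": 1}
    - {"x": -7.5, "y": 1.5, "z": 150, "rx": 0, "ry": 0, "rz": -0.08, "hand": 0.9}
    - {"x": -7.5, "y": 1.5, "z": 170, "rx": 0, "ry": 0, "rz": -0.08, "hand": 0.8}
    - {"x": -7.5, "y": 1.5, "z": 175, "rx": 0, "ry": 0, "rz": -0.08, "hand": 0.7}
  force: 20

```text
time_s: 13.2
position: [505.0, -233.2, -24.5]
tcp_rot: [-3.141, 0.002, -0.347]
force: [0.4, 0.0, -0.1]
width: 59.8
grip_force: 0.0
```

>>> jog_arm:
  commands:
    - {"x": 0, "y": 0, "z": 0, "rx": 0, "ry": 0, "rz": 0, "hand": 0.6}
    - {"x": 0, "y": 0, "z": 0, "rx": 0, "ry": 0, "rz": 0, "hand": 0.53}
    - {"x": 0, "y": 0, "z": 0, "rx": 0, "ry": 0, "rz": 0, "hand": 0.53}
    - {"x": 0, "y": 0, "z": 0, "rx": 0, "ry": 0, "rz": 0, "hand": 0.53}
  force: 20

```text
time_s: 13.7
position: [506.1, -233.8, -22.6]
tcp_rot: [3.141, -0.001, -0.347]
force: [-0.7, -0.3, 1.6]
width: 45.4
grip_force: 6.3
```

>>> jog_arm:
  commands:
    - {"x": 0, "y": 0, "z": -3, "rx": 0, "ry": 0, "rz": 0, "hand": 0.53}
    - {"x": 0, "y": 0, "z": -6, "rx": 0, "ry": 0, "rz": 0, "hand": 0.53}
    - {"x": 0, "y": 0, "z": -10, "rx": 0, "ry": 0, "rz": 0, "hand": 0.53}
    - {"x": 0, "y": 0, "z": -10, "rx": 0, "ry": 0, "rz": 0, "hand": 0.53}
  force: 20

```text
time_s: 14.2
position: [505.9, -233.7, -12.8]
tcp_rot: [3.141, -0.001, -0.347]
force: [0.2, -0.1, -0.8]
width: 45.1
grip_force: 6.3
```

```bash
cat >> h.py <<'E'
def art(n,rows,lo=150,hi=400,st=2):
    im=snap('wrist',n);g=im.astype(int).sum(2);hsv=cv2.cvtColor(im,cv2.COLOR_RGB2HSV)
    c=(hsv[:,:,0]<30)&(hsv[:,:,1]>80)&(hsv[:,:,2]>90)
    for v in rows: print(v,''.join('w' if c[v,u] else '#' if g[v,u]>480 else ('.' if g[v,u]<140 else ' ') for u in range(lo,hi,st)))
E
python3 - <<'E'
from h import *
o=bot.observe();print(o['position'],o['tcp_rot'],o['width'],o['grip_force'],o['force'])
art('w11',range(20,400,8))
E
```

```text
[ 505.93062824 -233.67379382  -12.79354919] [ 3.14143429e+00 -6.50243612e-04 -3.47109296e-01] 45.102756462250824 6.317755115014734 [ 0.15764939 -0.14043652 -0.7995129 ]
20                                        ###         w  wwwwwwwwwwwwwwwwwwwwwwwwwwwwwwwwwwww ####wwwwwwwwwwwwwwwwwwwwwwwwwwwwww
28                                        ####                    wwwwwwwwwwwwwwwwwwwwwwwwww  ####wwwwwwwwwwwwwwwwwwwwwwwwwwwwww
36                                        ####                                 wwwwwwwwwwwww  ###wwwwwwwwwwwwwwwwwwwwwwwwwwwwwww
44                                        ####                                               ####wwwwwwwwwwwwwwwwwwwwwwwwwwwwwww
52                                         ####                                              ###        wwwwwwwwwwwwwwwwwwwwwwww
60                                         ####                                             ####                     wwwwwwwwwww
68                                         ####                                             ###                                 
76                          
[... 4598 characters left out ...]
       ###               .........................
364 ...............................             ###                                   ##               ..........................
372 ...............................................................    ..........................................................
380 .............................................................................................................................
388 .............................................................................................................................
396 .............................................................................................................................
```

>>> jog_arm:
  commands:
    - {"x": 0, "y": 0, "z": -12, "rx": 0, "ry": 0, "rz": 0, "hand": 0.53}
    - {"x": 0, "y": 0, "z": -26, "rx": 0, "ry": 0, "rz": 0, "hand": 0.53}
    - {"x": 0, "y": 0, "z": -42, "rx": 0, "ry": 0, "rz": 0, "hand": 0.53}
    - {"x": 0, "y": 0, "z": -60, "rx": 0, "ry": 0, "rz": 0, "hand": 0.53}
    - {"x": 0, "y": 0, "z": -70, "rx": 0, "ry": 0, "rz": 0, "hand": 0.53}
  force: 20

```text
time_s: 14.88
position: [506.1, -233.8, 58.5]
tcp_rot: [3.141, -0.002, -0.347]
force: [-0.2, 0.1, -0.4]
width: 45.1
grip_force: 6.3
```

```bash
python3 - <<'E'
from h import *
o=bot.observe();print(o['position'],o['tcp_rot'],o['width'],o['grip_force'],o['force'])
art('w12',list(range(0,30,3))+list(range(30,200,12)),200,360,1)
p,q=pose()
i=bot.camera_info('wrist');T=np.linalg.inv(np.array(i['tool_from_camera']));K=np.array(i['intrinsics'])
for z in (-20,-30,-36,-40,-46,-56):
    c=K@(T@[99,16,z,1])[:3]; print(z,(c[:2]/c[2]).round(1))
for c in('scene','top'):
  snap(c,c+'5')
  for t in ['tongs_grip','tongs_jaws']:
    print(c,t,[(np.round(x['point'],1).tolist(),round(x['confidence'],2)) for x in bot.place_of(c,t)[:2]])
E
```

```text
[ 506.13173439 -233.80019176   58.51370185] [ 3.14121636e+00 -1.81521907e-03 -3.47191285e-01] 45.106326008616726 6.318462850613287 [-0.15749178  0.09822212 -0.40927622]
0 wwwwwwwwwwwwwwwwwwwwwwwwwwwwwwwwwwwwwwwwwwwwwwwwwwwwwwwwwwwwwwwwwwwwwwwwwwwwwwwwwwwwwwwwwwwwwwwwwwwwwwwwwwwwwwwwwwwwwwwwwwwwwwwwwwwwwwwwwwwwwwwwwwwwwwwwwwwwwwww
3 wwwwwwwwwwwwwwwwwwwwwwwwwwwwwwwwwwwwwwwwwwwwwwwwwwwwwwwwwwwwwwwwwwwwwwwwwwwwwwwwwwwwwwwwwwwwwwwwwwwwwwwwwwwwwwwwwwwwwwwwwwwwwwwwwwwwwwwwwwwwwwwwwwwwwwwwwwwwwwww
6 wwwwwwwwwwwwwwwwwwwwwwwwwwwwwwwwwwwwwwwwwwwwwwwwwwwwwwwwwwwwwwwwwwwwwwwwwwwwwwwwwwwwwwwwwwwwwwwwwwwwwwwwwwwwwwwwwwwwwwwwwwwwwwwwwwwwwwwwwwwwwwwwwwwwwwwwwwwwwwww
9 wwwwwwwwwwwwwwwwwwwwwwwwwwwwwwwwwwwwwwwwwwwwwwwwwwwwwwwwwwwwwwwwwwwwwwwwwwwwwwwwwwwwwwwwwwwwwwwwwwwwwwwwwwwwwwwwwwwwwwwwwwwwwwwwwwwwwwwwwwwwwwwwwwwwwwwwwwwwwwww
12 wwwwwwwwwwwwwwwwwwwwwwwwwww  ####wwwwwwwwwwwwwwwwwwwwwwwwwwwwwwwwwwwwwwwwwwwwwwwwwwwwwwwwwwwwwwwwwwwwwwwwwwwwwwwwwwwwwwwwwwwwwwwwwwwwwwwwwwwwwwwwwwwwwwwwwwwwwww
15 wwwwwwwwwwwwwwwwwwwwwwwww ######## wwwwwwwwwwwwwwwwwwwwwwwwwwwwwwwwwwwwwwwwwwwwwwwwwwwwwwwwwwwwwwwwwwwwwwwwwwwww
[... 2742 characters left out ...]
                                                                   ...       #####                   
186             ...........................                                                                                     .......................             
198              .......... ................                                                                                   ...............       ..             
-20 [321.3  27.2]
-30 [324.4  20.6]
-36 [326.6  16.2]
-40 [328.1  13. ]
-46 [330.6   7.8]
-56 [335.3  -2.1]
scene tongs_grip [([518.5, -237.1, 98.2], 0.97)]
scene tongs_jaws [([588.1, -262.8, 97.1], 0.6)]
top tongs_grip []
top tongs_jaws [([652.8, -69.5, 91.0], 0.73)]
```

The tongs are now held level: scene grip z 98, jaws z 97, and the tip pixel row agrees. Next I refine the position of the middle weight from the earlier wrist picture.

```bash
python3 - <<'E'
from h import *
im=cv2.imread('pics/w2.png');hsv=cv2.cvtColor(im,cv2.COLOR_BGR2HSV)
print(hsv[185,305],hsv[160,341],hsv[150,322],hsv[155,335])
for v in range(130,186,3): print(v,' '.join('%3d'%hsv[v,u,1] for u in range(300,366,3)))
pq=(np.array([492.23,-385.17,200.8]),R.from_euler('xyz',[3.1415,0,0.9068]))
for n,u,v in(('mid',341,160),('small',338,69)):
  for z in (14,59,76): print(n,z,ray(u,v,z,pq).round(1))
E
```

```text
[ 21  99 247] [ 22 136 246] [ 18 143 102] [ 19 146 178]
130  99  99  93  97 100  99 114 113 113 115 115 114 116 115 114 106  98 107 110 107 109 113
133  97  99  93  97 101 101 114 114 114 115 115 115 116 115 114 115 103 107 109 108 107 114
136  98  98  92  96 100  99 115 115 114 113 114 115 115 113 113 109 105 108 109 108 107 113
139  98  99  93  98 101 101 115 115 115 115 115 115 113 115 113 102 105 108 109 109 109 114
142  98  99  94  97 101 101 115 114 115 148 146 145 135 115 114 111 105 109 109 109 109 113
145  98  99  94  97 102 114 115 129 146 144 145 146 146 145 148 113 104 109 109 109 108 115
148  98  98  95  96 102 100 121 150 147 147 147 147 144 147 147 146 111 109 109 108 110 114
151  98  99  94  96 102 114 149 145 146 138 146 147 146 147 147 146 146 108 109 107 108 115
154  97  98  93  96 102 100 147 148 140 136 145 146 147 147 147 148 146 122 110 107 108 115
157  97  98  94  97 102  98 148 146 139 136 148 145 145 135 135 139 145 146 110 107 109 116
160  97  98  95  95 101  99 145 146 136 146 144 146 137 135 135 135 142 148 110 104 105 113
163  96  99  95  97 100  99 132 
[... 189 characters left out ...]
41 137 145 142 137 135 138 135 142 114 108 105 107 116
172  96  99  96  96 100  99  99  99 111 139 142 143 140 130 136 140 126 106 108 105 108 116
175  95 100  97  96 101  98  99  99 101  98 121 138 139 140 132 104 100 105 108 105 108 115
178  97 100  97  96 101  99  98  98 101 100 103 108 106 105  98  95 100 106 108 104 106 114
181  96 100  98  97 100  99  98  98 100 101 103 106 105 105  99  95 102 107 109 105 107 115
184  96 100  98  97  99  99  98 100 100 101 103 106 105 104 100  97 100 106 108 105 108 116
mid 14 [ 554.7 -405.5   14. ]
mid 59 [ 551.9 -396.5   59. ]
mid 76 [ 550.9 -393.1   76. ]
small 14 [ 602.2 -334.    14. ]
small 59 [ 593.5 -333.9   59. ]
small 76 [ 590.2 -333.8   76. ]
```

```bash
python3 - <<'E'
from h import *
pq=(np.array([492.23,-385.17,200.8]),R.from_euler('xyz',[3.1415,0,0.9068]))
print(ray(339,163,74,pq),ray(334,158,50,pq), ray(339.5,163,76,pq))
b=(np.array([506.1,-233.8,58.5]),pose()[1])
def tcp(w,yaw,zj,back=0):   # TCP so that jaw centre (tool 86,1.5,-34.6) lies at w (minus back)
    Q=R.from_euler('z',yaw,degrees=True)*R.from_euler('x',np.pi)
    return np.array([w[0],w[1],zj])-Q.apply([86+back,1.5,-34.6])
for yaw in(-34,):
  for back in (70,0):
    p=tcp((550.5,-395.5),yaw,57,back); print(p.round(1),go(p,yaw))
E
```

```text
[ 548.19707732 -394.50528894   74.        ] [ 548.54156869 -392.93683803   50.        ] [ 548.41942361 -394.35451945   76.        ]
[ 422.  -307.    22.4] (array([-53.5,  97.5,  33.9]), array([-0.   ,  0.001,  0.246]), 0)
[ 480.  -346.2   22.4] (array([ 14.4, 114.6,  33.8]), array([-0.   ,  0.001,  0.246]), 0)
```

>>> jog_arm:
  commands:
    - {"x": -10, "y": 18, "z": 0, "rx": 0, "ry": 0, "rz": 0.05, "hand": 0.53}
    - {"x": -24, "y": 43, "z": 0, "rx": 0, "ry": 0, "rz": 0.11, "hand": 0.53}
    - {"x": -38, "y": 69, "z": 0, "rx": 0, "ry": 0, "rz": 0.18, "hand": 0.53}
    - {"x": -50, "y": 90, "z": 0, "rx": 0, "ry": 0, "rz": 0.23, "hand": 0.53}
    - {"x": -54.5, "y": 98, "z": 8, "rx": 0, "ry": 0, "rz": 0.246, "hand": 0.53}
  force: 20

```text
time_s: 15.85
position: [419.9, -308.4, 48.7]
tcp_rot: [3.141, -0.001, -0.597]
force: [0.0, -0.3, -1.1]
width: 45.1
grip_force: 6.3
```

>>> jog_arm:
  commands:
    - {"x": 0, "y": 0, "z": 10, "rx": 0, "ry": 0, "rz": 0, "hand": 0.53}
    - {"x": 0, "y": 0, "z": 20, "rx": 0, "ry": 0, "rz": 0, "hand": 0.53}
    - {"x": 0, "y": 0, "z": 27, "rx": 0, "ry": 0, "rz": 0, "hand": 0.53}
    - {"x": 0, "y": 0, "z": 28, "rx": 0, "ry": 0, "rz": 0, "hand": 0.53}
  force: 20

```text
time_s: 16.35
position: [421.3, -306.7, 20.1]
tcp_rot: [-3.141, 0.001, -0.592]
force: [-0.1, -0.8, -1.4]
width: 45.2
grip_force: 6.3
```

```bash
cat >> h.py <<'E'
def tcp(w,yaw,zj,back=0):
    Q=R.from_euler('z',yaw,degrees=True)*R.from_euler('x',np.pi)
    return np.array([w[0],w[1],zj])-Q.apply([86+back,1.5,-34.6])
E
python3 - <<'E'
from h import *
o=bot.observe();print(o['position'],o['tcp_rot'],o['width'],o['grip_force'],o['force'])
print(go(tcp((549.3,-395.5),-34,57,70),-34),go(tcp((549.3,-395.5),-34,57),-34))
art('w13',list(range(0,30,3))+list(range(30,110,10)),200,360,1)
for c in('scene','top'):
  snap(c,c+'6')
  for t in ['tongs_grip','tongs_jaws','weight_middle_center','weight_middle']:
    print(c,t,[(np.round(x['point'],1).tolist(),round(x['confidence'],2)) for x in bot.place_of(c,t)[:2]])
E
```

```text
[ 421.30055173 -306.71174551   20.11413329] [-3.14140866e+00  9.58905115e-04 -5.92360985e-01] 45.1695797458592 6.319900368398521 [-0.13503639 -0.83991453 -1.39207989]
(array([-0.2,  0.5, -2.3]), array([-0.   ,  0.001,  0.001]), 0) (array([69.8,  0.6, -2.4]), array([-0.   ,  0.001,  0.001]), 0)
0                                                                                                                                                                 
3                                                                                                                                                                 
6                                                                                                                                                                 
9                                                                                                                                                                 
12                            #####                                                                                                                      
[... 1855 characters left out ...]
###                                                                                    #########                           
100                              ########                                                                                          #######                          
scene tongs_grip [([435.2, -315.1, 60.3], 0.58)]
scene tongs_jaws [([491.3, -356.0, 59.5], 0.69)]
scene weight_middle_center [([549.8, -398.6, 45.6], 0.96)]
scene weight_middle [([545.7, -399.9, 14.4], 0.97)]
top tongs_grip []
top tongs_jaws [([553.1, -396.3, 44.4], 0.67), ([498.1, -355.8, 62.7], 0.35)]
top weight_middle_center [([554.1, -399.5, 45.8], 0.47)]
top weight_middle [([550.8, -398.5, 16.3], 0.47)]
```

>>> jog_arm:
  commands:
    - {"x": 0, "y": 1.2, "z": -0.8, "rx": 0, "ry": 0, "rz": 0, "hand": 0.53}
    - {"x": 15, "y": 1.2, "z": -0.8, "rx": 0, "ry": 0, "rz": 0, "hand": 0.53}
    - {"x": 30, "y": 1.2, "z": -0.8, "rx": 0, "ry": 0, "rz": 0, "hand": 0.53}
    - {"x": 45, "y": 1.2, "z": -0.8, "rx": 0, "ry": 0, "rz": 0, "hand": 0.53}
    - {"x": 50, "y": 1.2, "z": -0.8, "rx": 0, "ry": 0, "rz": 0, "hand": 0.53}
  force: 20

```text
time_s: 17.52
position: [463.1, -336.9, 21.5]
tcp_rot: [3.141, -0.001, -0.593]
force: [0.1, 0.3, -1.5]
width: 45.6
grip_force: 6.3
```

```bash
python3 - <<'E'
from h import *
o=bot.observe();print(o['position'],o['tcp_rot'],o['width'],o['grip_force'],o['force'])
im=snap('wrist','w14');hsv=cv2.cvtColor(im,cv2.COLOR_RGB2HSV);g=im.astype(int).sum(2)
for v in range(0,110,4): print(v,''.join('G' if hsv[v,u,1]>128 and hsv[v,u,0]<30 and g[v,u]>220 else 'w' if hsv[v,u,1]>80 and hsv[v,u,0]<30 else '#' if g[v,u]>480 else ' ' for u in range(210,370,2)))
for c in('scene','top'):
  snap(c,c+'7')
  for t in ['tongs_grip','tongs_jaws','weight_middle_center','weight_middle']:
    print(c,t,[(np.round(x['point'],1).tolist(),round(x['confidence'],2)) for x in bot.place_of(c,t)[:2]])
E
```

```text
[ 463.11400719 -336.9468386    21.47435903] [ 3.14148883e+00 -7.85038554e-04 -5.93054208e-01] 45.56533223028224 6.319918427907396 [ 0.06025921  0.29383685 -1.45348204]
0 wwwwwwwwwwwwwwwwGGGGGGGGGGGGGGGGGGGGGwwGGGGGGGGGGGGGGGGwwwwwwwwwwwwwwwwwwwwwwwww
4 wwwwwwwwwwwwwwwwGGGGGGGGGGGGGGGGGGGGGGGGGGGGGGGGGGGGwwGGwwwwwwwwwwwwwwwwwwwwwwww
8 wwwwwwwwwwwwwwwwGGGGGGGGGGGGGGGGGGGGGGGGGGGGGGGGGGGwGwGGwwwwwwwwwwwwwwwwwwwwwwww
12 wwwwwwww ## wwwwGGGGGGGGGGGGGGGGGGGGGGGGGGGGGGGGGGwGwwGGwwwwwwwwwwwwwwwwwwwwwwww
16 wwwwwwww#### wwwwGGGGGGGGGwGGGGGGGGGGGGGGGGGGGGGGGGwwGGwwwwww ####wwwwwwwwwwwwww
20 wwwwwwww####  wwwGGGGGGGGGGGGwGGGGGGGGGGGGGGGGwwwGGwGGwwwwww ####wwwwwwwwwwwwwww
24 wwwwwwww ###  wwwwGGGGGGGGwGGGGGGGGGGGGGGGGGwwwwwwwwGGwwwwww ####wwwwwwwwwwwwwww
28 wwwwwwww #### wwwwGGGGGGGGGGwwwwwGwwGGGGGGGGGGGGGwGGGwwwwww  ####wwwwwwwwwwwwwww
32 wwwwwwww #### wwwwwGGGGGGGGGGGGwwwwwwGGGGGGGGGGGGGGGwwwwwww  ####wwwwwwwwwwwwwww
36 wwwwwwwww#### wwwwwwGGGGGGGGGGGGGwwGGGGGGGGGGGGGGGGGwwwwwww #####wwwwwwwwwwwwwww
40 wwwwwwwww####  wwwwwwGGGGGGGGGGGGGwwGGGGGGGGGGGGGGGwwwwwwww ####wwwwwwwwwwwwwwww
44 wwwwwwww
[... 1191 characters left out ...]
#####wwwwwwwwwwwwwwwwwwww#####w####  ####################w
104 wwwwwwwww ###  wwwwwwwwwwwwwwwwwwwwwwwwwwwwwwwwwwwwwwwwwww ####wwwwwwwww######ww
108          ####                         wwwwwwwwwwwwwwwwwwww  ###wwwwwwwwwwwwwwww 
scene tongs_grip [([476.8, -342.4, 60.4], 0.6)]
scene tongs_jaws [([533.8, -382.1, 59.8], 0.83)]
scene weight_middle_center [([549.2, -398.7, 43.4], 0.64), ([627.9, -272.7, 14.1], 0.33)]
scene weight_middle [([544.9, -398.9, 15.3], 0.66)]
top tongs_grip []
top tongs_jaws [([647.0, 140.3, 67.8], 0.49), ([586.6, -336.5, -0.4], 0.17)]
top weight_middle_center [([586.0, -336.3, -4.1], 0.68), ([552.0, -396.3, 43.1], 0.66)]
top weight_middle [([548.3, -396.1, 13.6], 0.49)]
```

```bash
python3 - <<'E'
from h import *
p,q=pose();i=bot.camera_info('wrist');T=np.linalg.inv(np.array(i['tool_from_camera']));K=np.array(i['intrinsics'])
for d in (14,17,20,23):
  out=[]
  for r,z in((15,14),(15,50),(11,64),(11,76)):
    c=K@(T@[86+d-r,2,-(z-p[2]),1])[:3]; out.append((c[:2]/c[2]).round())
    c=K@(T@[86+d,2-r,-(z-p[2]),1])[:3]; out.append(((c[:2]/c[2])-out[-1])[0].round())
  print(d,*out)
E
```

```text
14 [284.  73.] -32.0 [286.  62.] -41.0 [287.  43.] -34.0 [287.  36.] -36.0
17 [284.  66.] -32.0 [286.  54.] -41.0 [287.  34.] -34.0 [287.  25.] -37.0
20 [284.  60.] -32.0 [286.  45.] -41.0 [287.  24.] -34.0 [287.  14.] -37.0
23 [284.  53.] -32.0 [286.  36.] -41.0 [287.  14.] -34.0 [287.   3.] -37.0
```

The weight is centred between the jaws and about 19.5 mm ahead. I'll advance 20 mm and squeeze.

>>> jog_arm:
  commands:
    - {"x": 8, "y": -0.3, "z": 0, "rx": 0, "ry": 0, "rz": 0, "hand": 0.53}
    - {"x": 16, "y": -0.3, "z": 0, "rx": 0, "ry": 0, "rz": 0, "hand": 0.53}
    - {"x": 20, "y": -0.3, "z": 0, "rx": 0, "ry": 0, "rz": 0, "hand": 0.53}
    - {"x": 20, "y": -0.3, "z": 0, "rx": 0, "ry": 0, "rz": 0, "hand": 0.48}
    - {"x": 20, "y": -0.3, "z": 0, "rx": 0, "ry": 0, "rz": 0, "hand": 0.44}
  force: 40

```text
time_s: 18.7
position: [478.5, -346.9, 21.5]
tcp_rot: [-3.142, 0.0, -0.593]
force: [-0.2, 0.6, -1.2]
width: 37.7
grip_force: 9.4
```

>>> jog_arm:
  commands:
    - {"x": 0, "y": 0, "z": 0, "rx": 0, "ry": 0, "rz": 0, "hand": 0.38}
    - {"x": 0, "y": 0, "z": 0, "rx": 0, "ry": 0, "rz": 0, "hand": 0.3}
    - {"x": 0, "y": 0, "z": 0, "rx": 0, "ry": 0, "rz": 0, "hand": 0.25}
    - {"x": 0, "y": 0, "z": 0, "rx": 0, "ry": 0, "rz": 0, "hand": 0.25}
  force: 40

```text
time_s: 19.2
position: [478.7, -347.0, 21.6]
tcp_rot: [3.142, 0.0, -0.593]
force: [0.5, 0.7, -1.0]
width: 35.6
grip_force: 39.9
```

```bash
python3 - <<'E'
from h import *
o=bot.observe();print(o['position'],o['tcp_rot'],o['width'],o['grip_force'],o['force'],o['moment'])
im=snap('wrist','w15');hsv=cv2.cvtColor(im,cv2.COLOR_RGB2HSV);g=im.astype(int).sum(2)
for v in range(0,130,4): print(v,''.join('G' if hsv[v,u,1]>128 and hsv[v,u,0]<30 and g[v,u]>220 else 'w' if hsv[v,u,1]>80 and hsv[v,u,0]<30 else '#' if g[v,u]>480 else ' ' for u in range(210,370,2)))
E
```

```text
[ 478.66673849 -347.04535399   21.60667868] [ 3.14158937e+00  5.99170083e-05 -5.93153994e-01] 35.59085729727819 39.894710183143616 [ 0.5483753   0.69204644 -1.01292448] [0.24508498 0.01221607 0.06238961]
0 wwwwwwwwwwwwwwwwwwwwwwwwwwwwwwwwwwwwwwwwwwwwwwwwwwwwwwwwwwwwwwwwwwwwwwwwwwwwwwww
4 wwwwwwwwwwwwwwwwwwwwwwwwwwwwwwwwwwwwwwwwwwwwwwwwwwwwwwwwwwwwwwwwwwwwwwwwwwwwwwww
8 wwwwwwwwwwwwwwwwwwwwwwwwwwwwwwwwwwwwwwwwwwwwwwwwwwwwwwwwwwwwwwwwwwwwwwwwwwwwwwww
12 wwwwwwwwwwwwwwwwwwwwwwwwwwwwwwwwGGGGGGGGwwwwwwwwwwwwwwwwwwwwwwwwwwwwwwwwwwwwwwww
16 wwwwwwwwwwwwwwwwwwwwwww##wGGGGGGGGGGGGGGGGGGww##wwwwwwwwwwwwwwwwwwwwwwwwwwwwwwww
20 wwwwwwwwwwwwwwwwwwwwww  wGGGGGGGGGGGGGGGGGGGGGw###wwwwwwwwwwwwwwwwwwwwwwwwwwwwww
24 wwwwwwwwwwwwwwwwwwwwwwwGGGGGGGGGGGGGGwwGGGGGGGGGw#wwwwwwwwwwwwwwwwwwwwwwwwwwwwww
28 wwwwwwwwwwwwwwwwwwwwwGGGGGGGGGGGGGGwwwGwwwGGGGGGGwwwwwwwwwwwwwwwwwwwwwwwwwwwwwww
32 wwwwwwwwwwwwwwwwwwwwGGGGGGGwwwwwGGGGGGwGGGwwGGGGGGGwwwwwwwwwwwwwwwwwwwwwwwwwwwww
36 wwwwwwwwwwwwwwwwwwwGGGGGGGGGwwwwwwGGGGGGwwGGwwGGGGGGwwwwwwwwwwwwwwwwwwwwwwwwwwww
40 wwwwwwwwwwwwwwwwwwwGGGGGGGGwGGwwwwwwwGGGGGwwGwwGGGGGGwww
[... 1180 characters left out ...]
wwwwwwwwwwwwwwwwwwww
100 wwwwwwwwwwwwwwwwwwwwww###  wwwGGGGGGGGGGGGGww ####wwwwwwwwwwwwwwwwwwwwwwwwwwwwww
104 wwwwwwwwwwwwwwwwwwwww#### wwwwwwwwwwwwwwwwwwww ###wwwwwwwwwwwwwwwwwwwwwwwwwwwwww
108 wwwwwwwwwwwwwwwwwwww#### wwwwwwwwwwwwwwwwwwwwww####wwwwwwwwwwwwwwwwwwwwwwwwwwwww
112 wwwwwwwwwwwwwwwwwwww### wwwwwwwwwwwwwwwwwwwwwww ####wwwwwwwwwwwwwwwwwwwwwwwwwwww
116 wwwwwwwwwww######ww####wwwwwwwwwwwwwwwwwwwwwwwww ###wwwwwwwwwwwwwwwwwwwwwwwwwwww
120 wwwwwwwwwww########### #wwwwwwwwwwwwwwwwwwwwww##w#####www#w#w####wwwwwwwwwwwwwww
124 wwwwwwwwwwwwww###w### wwwwwwwwwwwwwwwwwwwwwww#### ############################ww
128 wwwwwwwwwwwwwwwww####wwwwwwwwwwwwwwwwwwwwwwwwwwwww ###wwwwwwwwwwwwwwwwwwwwwwwwww
```

>>> jog_arm:
  commands:
    - {"x": 0, "y": 0, "z": 0, "rx": 0, "ry": 0, "rz": 0, "hand": 0.2}
    - {"x": 0, "y": 0, "z": -3, "rx": 0, "ry": 0, "rz": 0, "hand": 0.2}
    - {"x": 0, "y": 0, "z": -10, "rx": 0, "ry": 0, "rz": 0, "hand": 0.2}
    - {"x": 0, "y": 0, "z": -20, "rx": 0, "ry": 0, "rz": 0, "hand": 0.2}
    - {"x": 0, "y": 0, "z": -25, "rx": 0, "ry": 0, "rz": 0, "hand": 0.2}
  force: 60

```text
time_s: 19.88
position: [479.0, -347.3, 47.7]
tcp_rot: [3.141, -0.001, -0.593]
force: [-0.2, -0.7, -3.1]
width: 35.0
grip_force: 60.9
```

```bash
python3 - <<'E'
from h import *
o=bot.observe();print(o['position'],o['tcp_rot'],o['width'],o['grip_force'],o['force'],o['moment'])
a=cv2.imread('pics/w15.png');im=snap('wrist','w16')[:,:,::-1]
# shift of the knob/jaw patch between the pictures
r=cv2.matchTemplate(im[0:110,225:345].copy(),a[12:98,245:325].copy(),cv2.TM_CCOEFF_NORMED);print(cv2.minMaxLoc(r)[1::2],'expect (20,12)')
for c in('scene','top'):
  snap(c,c+'8')
  for t in ['tongs_grip','tongs_jaws','weight_middle_center','weight_middle','weight_small']:
    print(c,t,[(np.round(x['point'],1).tolist(),round(x['confidence'],2)) for x in bot.place_of(c,t)[:2]])
E
```

```text
[ 478.95092991 -347.33369361   47.66269104] [ 3.14138242e+00 -1.24096301e-03 -5.93152019e-01] 34.97223143873468 60.88435649871826 [-0.16313193 -0.65968559 -3.09105724] [ 0.05045833  0.14948452 -0.00527996]
(0.9311370849609375, (20, 12)) expect (20,12)
scene tongs_grip [([491.2, -356.4, 83.7], 0.66)]
scene tongs_jaws [([552.3, -396.0, 85.0], 0.6), ([633.7, -278.0, 52.6], 0.29)]
scene weight_middle_center [([548.6, -397.4, 70.4], 0.58)]
scene weight_middle [([545.6, -401.6, 39.8], 0.61), ([551.7, -397.5, 85.4], 0.22)]
scene weight_small [([548.2, -151.6, 0.6], 0.71), ([592.2, -339.2, 11.9], 0.63)]
top tongs_grip []
top tongs_jaws []
top weight_middle_center []
top weight_middle []
top weight_small [([596.4, -336.2, 15.9], 0.65), ([551.9, -151.5, 2.0], 0.6)]
```

The weight is lifted without slip (underside about TCP z minus 7.6) and the other weights have not moved. Next, up and over to the pan.

>>> jog_arm:
  commands:
    - {"x": 0, "y": 0, "z": -12, "rx": 0, "ry": 0, "rz": 0, "hand": 0.2}
    - {"x": 0, "y": 0, "z": -32, "rx": 0, "ry": 0, "rz": 0, "hand": 0.2}
    - {"x": 0, "y": 0, "z": -54, "rx": 0, "ry": 0, "rz": 0, "hand": 0.2}
    - {"x": 0, "y": 0, "z": -70, "rx": 0, "ry": 0, "rz": 0, "hand": 0.2}
    - {"x": 0, "y": 0, "z": -77, "rx": 0, "ry": 0, "rz": 0, "hand": 0.2}
  force: 60

```text
time_s: 21.15
position: [478.9, -347.3, 124.9]
tcp_rot: [3.141, -0.002, -0.593]
force: [-0.6, 0.0, -4.6]
width: 34.6
grip_force: 60.9
```

```bash
python3 - <<'E'
from h import *
P,Q=pose();print(P,bot.observe()['grip_force'])
print(go([564,-69.5,123],0,(P,Q)))
snap('scene','s9');snap('top','t9')
for c in('scene','top'):
  for t in ['pan_right_top','balance','pan_left_top','ring_center']: print(c,t,[(np.round(x['point'],1).tolist(),round(x['confidence'],2)) for x in bot.place_of(c,t)[:1]])
E
```

```text
[ 478.92818264 -347.27155609  124.88893646] 60.85475564002991
(array([ -84.7, -277.9,    1.7]), array([ 0.001, -0.001, -0.593]), 0)
scene pan_right_top [([652.2, -72.7, 96.2], 0.87)]
scene balance []
scene pan_left_top [([646.5, 135.6, 67.9], 0.61)]
scene ring_center [([642.7, 145.5, 74.6], 0.82)]
top pan_right_top [([653.5, -68.2, 89.4], 0.74)]
top balance [([650.1, 29.9, 1.4], 0.86)]
top pan_left_top [([645.6, 134.6, 67.0], 0.78)]
top ring_center [([644.5, 141.4, 76.2], 0.86)]
```

>>> jog_arm:
  commands:
    - {"x": -4, "y": -14, "z": 0, "rx": 0, "ry": 0, "rz": -0.03, "hand": 0.2}
    - {"x": -12, "y": -42, "z": 0, "rx": 0, "ry": 0, "rz": -0.09, "hand": 0.2}
    - {"x": -23, "y": -77, "z": 0, "rx": 0, "ry": 0, "rz": -0.16, "hand": 0.2}
    - {"x": -34, "y": -114, "z": 0, "rx": 0, "ry": 0, "rz": -0.24, "hand": 0.2}
    - {"x": -45, "y": -151, "z": 0, "rx": 0, "ry": 0, "rz": -0.32, "hand": 0.2}
  force: 60

```text
time_s: 22.28
position: [526.1, -194.7, 123.7]
tcp_rot: [-3.142, -0.0, -0.269]
force: [0.7, -0.4, -4.1]
width: 34.8
grip_force: 60.5
```

```bash
python3 - <<'E'
from h import *
o=bot.observe();print(o['position'],o['tcp_rot'],o['width'],o['grip_force'],o['force'])
print(go([565,-70.5,125],0))
E
```

```text
[ 526.12123731 -194.70526639  123.68630205] [-3.14153230e+00 -1.41194870e-04 -2.69101841e-01] 34.84524304024401 60.4810631275177 [ 0.65269141 -0.41181704 -4.07751482]
(array([   4.5, -130.1,   -1.3]), array([-0.   , -0.   , -0.269]), 0)
```

>>> jog_arm:
  commands:
    - {"x": 1, "y": -30, "z": 0, "rx": 0, "ry": 0, "rz": -0.07, "hand": 0.2}
    - {"x": 2, "y": -65, "z": 0, "rx": 0, "ry": 0, "rz": -0.14, "hand": 0.2}
    - {"x": 3, "y": -98, "z": 0, "rx": 0, "ry": 0, "rz": -0.21, "hand": 0.2}
    - {"x": 4.5, "y": -122, "z": 0, "rx": 0, "ry": 0, "rz": -0.255, "hand": 0.2}
    - {"x": 4.5, "y": -130, "z": 0, "rx": 0, "ry": 0, "rz": -0.269, "hand": 0.2}
  force: 60

```text
time_s: 22.9
position: [565.3, -70.9, 123.6]
tcp_rot: [-3.142, -0.0, -0.001]
force: [0.1, -0.5, -2.3]
width: 34.9
grip_force: 60.7
```

```bash
python3 - <<'E'
from h import *
o=bot.observe();print(o['position'],o['tcp_rot'],o['width'],o['grip_force'],o['force'])
im=snap('wrist','w17')[:,:,::-1];a=cv2.imread('pics/w15.png')
r=cv2.matchTemplate(im[0:110,225:345].copy(),a[12:98,245:325].copy(),cv2.TM_CCOEFF_NORMED);print(cv2.minMaxLoc(r)[1::2])
snap('scene','s10');snap('top','t10')
for c in('scene','top'):
  for t in ['pan_right_top','weight_middle','weight_middle_center','tongs_jaws']: print(c,t,[(np.round(x['point'],1).tolist(),round(x['confidence'],2)) for x in bot.place_of(c,t)[:2]])
E
```

```text
[565.33912484 -70.85395063 123.62377072] [-3.14154003e+00 -6.72664208e-05 -7.74901741e-04] 34.93970619753216 60.70437669754028 [ 0.11050043 -0.50454686 -2.25646164]
(0.7113131880760193, (20, 12))
scene pan_right_top [([593.4, -337.9, 13.2], 0.6), ([651.1, -74.2, 96.0], 0.56)]
scene weight_middle [([650.3, -78.6, 115.6], 0.6)]
scene weight_middle_center [([654.4, -74.8, 149.2], 0.52)]
scene tongs_jaws [([648.9, -73.9, 159.7], 0.6)]
top pan_right_top [([650.5, -70.3, 92.2], 0.82)]
top weight_middle [([650.1, -79.6, 113.8], 0.52), ([642.9, 141.7, 82.1], 0.4)]
top weight_middle_center [([652.8, -72.9, 146.6], 0.48)]
top tongs_jaws []
```

>>> jog_arm:
  commands:
    - {"x": 0, "y": 0, "z": 8, "rx": 0, "ry": 0, "rz": 0, "hand": 0.2}
    - {"x": 0, "y": 0, "z": 16, "rx": 0, "ry": 0, "rz": 0, "hand": 0.2}
    - {"x": 0, "y": 0, "z": 21, "rx": 0, "ry": 0, "rz": 0, "hand": 0.2}
    - {"x": 0, "y": 0, "z": 24, "rx": 0, "ry": 0, "rz": 0, "hand": 0.2}
    - {"x": 0, "y": 0, "z": 26, "rx": 0, "ry": 0, "rz": 0, "hand": 0.2}
  force: 60

```text
time_s: 24.08
position: [565.4, -72.9, 97.6]
tcp_rot: [3.141, -0.0, -0.004]
force: [0.2, -0.9, -1.4]
width: 34.6
grip_force: 61.0
```

>>> jog_arm:
  commands:
    - {"x": 0, "y": 0, "z": 2, "rx": 0, "ry": 0, "rz": 0, "hand": 0.2}
    - {"x": 0, "y": 0, "z": 4, "rx": 0, "ry": 0, "rz": 0, "hand": 0.2}
    - {"x": 0, "y": 0, "z": 6, "rx": 0, "ry": 0, "rz": 0, "hand": 0.2}
    - {"x": 0, "y": 0, "z": 8, "rx": 0, "ry": 0, "rz": 0, "hand": 0.2}
    - {"x": 0, "y": 0, "z": 9, "rx": 0, "ry": 0, "rz": 0, "hand": 0.2}
  force: 60

```text
time_s: 24.7
position: [565.2, -72.8, 88.5]
tcp_rot: [3.142, -0.0, -0.004]
force: [-1.0, -0.7, -0.5]
width: 34.9
grip_force: 60.7
```

```bash
python3 - <<'E'
from h import *
o=bot.observe();print(o['position'],o['tcp_rot'],o['width'],o['grip_force'],o['force'])
snap('scene','s11');snap('top','t11')
for c in('scene','top'):
  for t in ['pan_right_top','pan_left_top','weight_middle','weight_middle_center','ring_center']: print(c,t,[(np.round(x['point'],1).tolist(),round(x['confidence'],2)) for x in bot.place_of(c,t)[:1]])
E
```

```text
[565.20666185 -72.78796402  88.48211621] [ 3.14154344e+00 -5.35309719e-06 -4.25782056e-03] 34.94435884536093 60.68803310394287 [-0.98247917 -0.67245878 -0.52892218]
scene pan_right_top [([649.4, 33.2, -1.5], 0.72)]
scene pan_left_top [([643.4, 134.6, 83.6], 0.77)]
scene weight_middle [([644.4, -79.1, 81.6], 0.49)]
scene weight_middle_center [([650.9, -77.6, 112.1], 0.53)]
scene ring_center [([640.7, 142.1, 86.2], 0.72)]
top pan_right_top [([647.1, -68.6, 75.3], 0.83)]
top pan_left_top [([645.5, 138.2, 79.8], 0.97)]
top weight_middle [([648.1, -78.9, 78.7], 0.46)]
top weight_middle_center [([651.9, -76.6, 110.7], 0.52)]
top ring_center [([643.2, 140.8, 92.7], 0.93)]
```

>>> jog_arm:
  commands:
    - {"x": 0, "y": 0, "z": 0, "rx": 0, "ry": 0, "rz": 0, "hand": 0.42}
    - {"x": 0, "y": 0, "z": 0, "rx": 0, "ry": 0, "rz": 0, "hand": 0.47}
    - {"x": 0, "y": 0, "z": 0, "rx": 0, "ry": 0, "rz": 0, "hand": 0.53}
    - {"x": 0, "y": 0, "z": 0, "rx": 0, "ry": 0, "rz": 0, "hand": 0.53}
    - {"x": 0, "y": 0, "z": 0, "rx": 0, "ry": 0, "rz": 0, "hand": 0.53}
  force: 30

```text
time_s: 25.92
position: [565.2, -72.8, 88.6]
tcp_rot: [3.142, -0.0, -0.004]
force: [0.4, 0.1, -0.2]
width: 45.3
grip_force: 6.3
```

```bash
python3 - <<'E'
from h import *
o=bot.observe();print(o['position'],o['tcp_rot'],o['width'],o['grip_force'],o['force'])
im=snap('wrist','w18');hsv=cv2.cvtColor(im,cv2.COLOR_RGB2HSV);g=im.astype(int).sum(2)
for v in range(0,130,5): print(v,''.join('G' if hsv[v,u,1]>100 and hsv[v,u,0]<30 and g[v,u]>220 else '#' if g[v,u]>480 else ' ' for u in range(210,370,2)))
snap('scene','s12');snap('top','t12')
for c in('scene','top'):
  for t in ['pan_left_top','weight_middle','weight_middle_center','tongs_grip','tongs_jaws']: print(c,t,[(np.round(x['point'],1).tolist(),round(x['confidence'],2)) for x in bot.place_of(c,t)[:1]])
E
```

```text
[565.23505438 -72.75655381  88.61235197] [ 3.14155164e+00 -9.04314722e-05 -4.16581716e-03] 45.34682095525741 6.347090380004374 [ 0.35522307  0.11941823 -0.22915432]
0                         ########################################################
5                         ########################################################
10                              ###########GGG ####################################
15          ###                    ##GGGGGGGGGGGGGGGGG#########  ##################
20          ###                   GGGGGGGGGGGGGGGGGGGGGGG###### ###################
25          ####                GGGGGGGGGGGGGGGGGGGGGGGGGGG###  ###################
30          ####              GGGGGGGGGGGGGGGGGGGGGGGGGGGGGGG#  ###################
35          ####            GGGGGGGGGGGGGGGGGGGGGGGGGGGGGGGGGG  ###################
40           ###           GGGGGGGGGGGGGGGGGGGGGGGGGGGGGGGGGGG ####################
45           ###          GGGGGGGGGGGGGGGGGGGGGGGGGGGGGGGGGGGG ####################
50 #         ####        GGGGGGGGGGGGGGGGGGGGGGGGGGGGGGGGGGGGG#####################
55 ####      
[... 1056 characters left out ...]
#####  ###################
120         ###                   #############################  ###################
125        ###                      ############################  ##################
scene pan_left_top [([644.0, 137.5, 84.1], 0.78)]
scene weight_middle [([650.0, -79.0, 81.8], 0.7)]
scene weight_middle_center [([649.6, -76.7, 112.2], 0.57)]
scene tongs_grip [([579.5, -72.9, 127.2], 0.78)]
scene tongs_jaws [([654.2, -75.5, 128.5], 0.94)]
top pan_left_top [([647.0, 136.5, 78.1], 0.82)]
top weight_middle [([651.7, -82.5, 78.6], 0.45)]
top weight_middle_center [([657.9, -74.2, 111.5], 0.39)]
top tongs_grip [([648.0, 138.0, 81.0], 0.16)]
top tongs_jaws [([654.0, -77.6, 129.0], 0.49)]
```

Released: the scale is level (left pan about 80 mm) and the tongs are still level in the hand. I'll back straight out.

>>> jog_arm:
  commands:
    - {"x": -5, "y": 0, "z": 0, "rx": 0, "ry": 0, "rz": 0, "hand": 0.53}
    - {"x": -13, "y": 0, "z": 0, "rx": 0, "ry": 0, "rz": 0, "hand": 0.53}
    - {"x": -24, "y": 0, "z": 0, "rx": 0, "ry": 0, "rz": 0, "hand": 0.53}
    - {"x": -40, "y": 0, "z": 0, "rx": 0, "ry": 0, "rz": 0, "hand": 0.53}
    - {"x": -60, "y": 0, "z": 0, "rx": 0, "ry": 0, "rz": 0, "hand": 0.53}
  force: 30

```text
time_s: 27.2
position: [504.1, -72.5, 88.7]
tcp_rot: [3.141, -0.0, -0.004]
force: [0.6, -0.0, -1.1]
width: 45.1
grip_force: 6.3
```

```bash
python3 - <<'E'
from h import *
o=bot.observe();print(o['position'],o['tcp_rot'],o['width'],o['grip_force'],o['force'])
snap('scene','s13');snap('top','t13')
for c in('scene','top'):
  for t in ['pan_left_top','pan_right_top','weight_middle','weight_middle_center','tongs_grip','tongs_jaws','ring_center']: print(c,t,[(np.round(x['point'],1).tolist(),round(x['confidence'],2)) for x in bot.place_of(c,t)[:1]])
print(go([452,-214,60],-24.5))
E
```

```text
[504.14756575 -72.50540089  88.65304562] [ 3.14149868e+00 -1.01657234e-04 -4.18920657e-03] 45.073444999715306 6.346036815375555 [ 0.57655835 -0.04623976 -1.12065919]
scene pan_left_top [([632.1, -279.1, 51.3], 0.69)]
scene pan_right_top [([649.6, -77.1, 81.4], 0.88)]
scene weight_middle [([649.1, -82.3, 79.3], 0.54)]
scene weight_middle_center [([652.5, -77.7, 110.8], 0.68)]
scene tongs_grip [([521.4, -71.4, 128.5], 0.91)]
scene tongs_jaws [([594.2, -340.0, 14.9], 0.47)]
scene ring_center [([647.7, 35.6, -1.1], 0.61)]
top pan_left_top [([650.8, 137.2, 78.7], 0.86)]
top pan_right_top [([651.9, -69.3, 75.8], 0.7)]
top weight_middle [([649.5, -81.2, 78.6], 0.64)]
top weight_middle_center [([655.4, -78.2, 110.3], 0.58)]
top tongs_grip []
top tongs_jaws [([589.9, -75.2, 127.4], 0.57)]
top ring_center [([642.0, 142.4, 86.6], 0.68)]
(array([-52.6, 141.7,  28.6]), array([ 0.   , -0.   ,  0.423]), 0)
```

>>> jog_arm:
  commands:
    - {"x": -15, "y": 18, "z": 0, "rx": 0, "ry": 0, "rz": 0.06, "hand": 0.53}
    - {"x": -31, "y": 50, "z": 0, "rx": 0, "ry": 0, "rz": 0.17, "hand": 0.53}
    - {"x": -48, "y": 84, "z": 0, "rx": 0, "ry": 0, "rz": 0.28, "hand": 0.53}
    - {"x": -66, "y": 110, "z": 10, "rx": 0, "ry": 0, "rz": 0.38, "hand": 0.53}
    - {"x": -76, "y": 124, "z": 20, "rx": 0, "ry": 0, "rz": 0.423, "hand": 0.53}
  force: 30

```text
time_s: 28.62
position: [428.1, -197.2, 68.4]
tcp_rot: [3.142, -0.0, -0.43]
force: [-1.2, -0.0, -0.6]
width: 45.1
grip_force: 6.3
```

>>> jog_arm:
  commands:
    - {"x": 0, "y": 0, "z": 15, "rx": 0, "ry": 0, "rz": 0, "hand": 0.53}
    - {"x": 0, "y": 0, "z": 35, "rx": 0, "ry": 0, "rz": 0, "hand": 0.53}
    - {"x": 0, "y": 0, "z": 55, "rx": 0, "ry": 0, "rz": 0, "hand": 0.53}
    - {"x": 0, "y": 0, "z": 68, "rx": 0, "ry": 0, "rz": 0, "hand": 0.53}
    - {"x": 0, "y": 0, "z": 72, "rx": 0, "ry": 0, "rz": 0, "hand": 0.53}
  force: 30

```text
time_s: 29.25
position: [428.6, -195.9, -4.1]
tcp_rot: [-3.141, 0.001, -0.427]
force: [-0.1, 1.0, -1.0]
width: 45.3
grip_force: 6.3
```

```bash
python3 - <<'E'
from h import *
o=bot.observe();print(o['position'],o['tcp_rot'],o['width'],o['grip_force'],o['force'])
snap('scene','s14');snap('top','t14')
for c in('scene','top'):
  for t in ['tongs_grip','tongs_jaws','weight_middle']: print(c,t,[(np.round(x['point'],1).tolist(),round(x['confidence'],2)) for x in bot.place_of(c,t)[:1]])
E
```

```text
[ 428.59108636 -195.92862337   -4.10435377] [-3.14144306e+00  1.09560429e-03 -4.26591766e-01] 45.28894996277966 6.346072774176719 [-0.13174927  1.01006027 -1.02982678]
scene tongs_grip [([443.4, -201.2, 36.1], 0.68)]
scene tongs_jaws [([508.2, -236.4, 33.5], 0.84)]
scene weight_middle [([647.6, -79.6, 80.0], 0.74)]
top tongs_grip []
top tongs_jaws [([510.5, -233.7, 37.2], 0.36)]
top weight_middle [([648.0, -81.8, 79.0], 0.61)]
```

>>> jog_arm:
  commands:
    - {"x": 0, "y": 0, "z": 6, "rx": 0, "ry": 0, "rz": 0, "hand": 0.53}
    - {"x": 0, "y": 0, "z": 12, "rx": 0, "ry": 0, "rz": 0, "hand": 0.53}
    - {"x": 0, "y": 0, "z": 16, "rx": 0, "ry": 0, "rz": 0, "hand": 0.53}
    - {"x": 0, "y": 0, "z": 18.5, "rx": 0, "ry": 0, "rz": 0, "hand": 0.53}
  force: 30

```text
time_s: 30.15
position: [428.6, -196.2, -22.3]
tcp_rot: [-3.142, 0.0, -0.427]
force: [-0.1, -1.0, -1.2]
width: 45.4
grip_force: 6.3
```

>>> jog_arm:
  commands:
    - {"x": 0, "y": 0, "z": 1, "rx": 0, "ry": 0, "rz": 0, "hand": 0.53}
    - {"x": 0, "y": 0, "z": 2, "rx": 0, "ry": 0, "rz": 0, "hand": 0.53}
  force: 30

```text
time_s: 30.4
position: [429.1, -196.5, -23.7]
tcp_rot: [3.141, -0.001, -0.427]
force: [0.3, -1.6, 2.4]
width: 45.1
grip_force: 5.9
```

Contact at z -23.7 (force +2.4 N). I'll open slowly, then rise.

>>> jog_arm:
  commands:
    - {"x": 0, "y": 0, "z": 0, "rx": 0, "ry": 0, "rz": 0, "hand": 0.58}
    - {"x": 0, "y": 0, "z": 0, "rx": 0, "ry": 0, "rz": 0, "hand": 0.65}
    - {"x": 0, "y": 0, "z": 0, "rx": 0, "ry": 0, "rz": 0, "hand": 0.8}
    - {"x": 0, "y": 0, "z": 0, "rx": 0, "ry": 0, "rz": 0, "hand": 0.9}
    - {"x": 0, "y": 0, "z": -4, "rx": 0, "ry": 0, "rz": 0, "hand": 0.95}
  force: 20

```text
time_s: 31.02
position: [428.6, -196.1, -19.9]
tcp_rot: [-3.142, 0.0, -0.427]
force: [-0.6, 0.3, -0.5]
width: 81.4
grip_force: 0.0
```

>>> jog_arm:
  commands:
    - {"x": 0, "y": 0, "z": -15, "rx": 0, "ry": 0, "rz": 0, "hand": 1}
    - {"x": 0, "y": 0, "z": -50, "rx": 0, "ry": 0, "rz": 0, "hand": 1}
    - {"x": 0, "y": 0, "z": -100, "rx": 0, "ry": 0, "rz": 0, "hand": 1}
    - {"x": 0, "y": 0, "z": -150, "rx": 0, "ry": 0, "rz": 0, "hand": 1}
    - {"x": 0, "y": 0, "z": -170, "rx": 0, "ry": 0, "rz": 0, "hand": 1}
  force: 20

```text
time_s: 31.65
position: [429.2, -196.5, 153.9]
tcp_rot: [3.141, -0.005, -0.427]
force: [0.5, -0.0, -0.2]
width: 85.5
grip_force: 0.0
```

```bash
python3 - <<'E'
from h import *
o=bot.observe();print(o['position'],o['width'],o['grip_force'],o['force'],o['time_s'])
for c in('scene','top'):
  snap(c,c+'15')
  for t in ['tongs_grip','tongs_jaws','pan_left_top','pan_right_top','weight_middle','weight_middle_center','weight_large','weight_small','ring_center']: print(c,t,[(np.round(x['point'],1).tolist(),round(x['confidence'],2)) for x in bot.place_of(c,t)[:3]])
art('w19',range(60,320,8))
E
```

```text
[ 429.17572119 -196.45486555  153.89316645] 85.45410700822836 0.0 [ 0.48619935 -0.0101445  -0.2406474 ] 31.65
scene tongs_grip [([442.4, -204.4, 14.5], 0.67)]
scene tongs_jaws [([509.7, -232.2, 8.6], 0.94)]
scene pan_left_top [([595.1, -330.9, 39.1], 0.34)]
scene pan_right_top [([644.7, -71.5, 79.9], 0.97)]
scene weight_middle [([646.5, -79.4, 79.5], 0.55), ([446.6, -201.4, 16.3], 0.46)]
scene weight_middle_center [([651.3, -77.3, 110.8], 0.58)]
scene weight_large [([631.4, -274.2, 17.9], 0.9)]
scene weight_small [([548.6, -148.0, -0.7], 0.64), ([732.5, -200.7, -0.8], 0.57), ([527.6, -102.0, 1.2], 0.52)]
scene ring_center [([595.6, -337.7, 11.7], 0.27)]
top tongs_grip [([650.7, -81.4, 78.1], 0.54)]
top tongs_jaws [([512.1, -235.4, 9.8], 0.57)]
top pan_left_top [([648.6, 138.1, 78.0], 0.74), ([594.6, -334.5, 15.6], 0.68)]
top pan_right_top [([651.8, -66.8, 79.1], 0.8)]
top weight_middle [([652.3, -81.6, 80.5], 0.6)]
top weight_middle_center [([655.8, -75.7, 110.8], 0.47)]
top weight_large [([629.7, -274.4, 15.4], 0.46)]
top weight_small [([739.4, -198.1, -2.3], 0.54), ([596.6, -335.3,
[... 3674 characters left out ...]
                                            ......
284 ...........                                                                                                            ......
292 ...........                                                                                                            ......
300 ...........                                                                                                           .......
308 ...........                                                                                                           .......
316 ..........                                                                                                             ......
```

The tongs lie open on edge where they started and the pans are level at about 79-80 mm. The weight stands on the right pan (its origin and centre heights agree with upright), and the other two weights have not moved. I'm handing in.

```bash
python3 -c "
from workcell import bot
print(bot.hand_in())"
```

```text
the job is handed in; nothing more can be done
None
```

The job is handed in, with no verdict shown: the 200 g weight stands on the right pan, the pans read level (78–80 mm) with the ring still on its pan, the other two weights are unmoved, and the tongs lie let go where they started, though on the first pick-up they slipped from the gripper and had to be regripped.

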